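# Give four polished jars back their own covers

## Robot

A 6-joint arm with a two-finger parallel gripper is mounted at the origin on the work surface. World frame = base frame: x ahead of the robot, y to its left, z up, the work surface at z = 0. Lengths are in m, angles in rad, forces in N, time in s.
With the tool pointing down it reaches from about 0.3 to 0.775 m from the base axis. Payload 14.6 kg.
Tool frame: the origin (TCP) lies on the centre line of the jaws, within the pads' length; the fingertips stand ctrl.tcp_to_tips ahead of it and the grasp point (between the pads) lies 2 mm behind it (ctrl.tcp_to_tips is the distance from the TCP to the fingertips, in m); z points along the fingers, y is the line along which they close (so a half turn about z gives the same grasp; the last joint's range is limited). The gripper opens to 94 mm and grips with 3 to 60 N. Pads are 16 mm wide; open, the fingers measure 119 mm over their backs; the gripper's body (75 mm by 177 mm) begins 78 mm behind the grasp point.
Start: joints at [1.094, 0.3, 1.521, -0, 1.321, -0.067], TCP at [0.219, 0.504, 0.222] pointing down, gripper open.
Joint ranges: [-3.03, 3.03], [-0.79, 2.21], [0.23, 2.52], [-1.04, 4.18], [0, 3.07], [-2.55, 2.55]. Speed limits (rad/s): [2.22, 2.22, 2.57, 3.14, 3.14, 3.14].

## Interface

Orientations are given as [roll, pitch, yaw] about the fixed x, y, z axes, in that order (R = Rz(yaw) Ry(pitch) Rx(roll)).
In Python, from station import telemetry, viewer, hand_in, ctrl gives the robot as it stands.
- The arm moves only by the tool step_arm, never from a script. Its argument "plan" is a list of rows, each an object of numbers: "dx", "dy", "dz": the shift along the tool's x, y, z scaled (see below); "rx", "ry", "rz": the turn, a rotation vector about the tool's x, y, z scaled (see below); "claw": the closure, from 0 (fully open) to 1 (shut). In form: [{"dx": .., "dy": .., "dz": .., "rx": .., "ry": .., "rz": .., "claw": ..}, ...]. A call has 1 to 10 rows; each row shifts and turns the commanded pose from where the row before left it, along the tool's axes as they then stand; what a row does not reach is not made up. The controller multiplies each number of a shift by 0.1 m and each number of a turn by 90 degrees. A row lasts 1/10 s, in which the tool goes at most 50 mm and 8.59 degrees, less where a joint would pass 70% of its speed; a pose out of reach is approached as far as the arm can. A call with a number of a shift or a turn outside -1 to 1 is refused whole. A call with a gripper value outside its range is refused whole. The fingers move at their own pace and stop on an object; "grip_force" is the grip in N (left out, the last holds). Time passes only in rows, so rows that do not move let the fingers close. It gives the time, the measured TCP pose, the force, the opening and the grip force at its end, in the units of the state.
- telemetry.get_obs(): the state, without advancing time (a new reading comes with each control period).
- viewer.camera(name): name is "side" or "top" or "wrist"; returns a dict with "img" (420x560x3 uint8, red, green, blue), "z_map" (420x560 float32, m along the optical axis (not along the pixel's ray), 0 where there is no reading), "fx", "fy", "cx", "cy" (pixels), "dist" ([k1, k2, p1, p2, k3] as OpenCV has them; the pictures are not rectified), "R" (3x3) and "t" (3): a world point X has camera coordinates R X + t; the wrist camera has in their place "tool_from_camera" (4x4, takes a point from camera to tool coordinates, whose origin is the TCP and whose axes are the flange's). Camera axes: x right, y down, z forward; pixel columns grow to the right and rows downward; lengths in m; the calibration is good to about 2 mm. A picture is of the moment at which its call begins: read the wrist's pose just before it.
- hand_in(): hands the job in; it is judged then, once.
Trained networks look in a picture, given as the dict that the camera call returned (one of the last four; its "shot" number tells which), for a name from the list of things; names that differ only in an ending like _2 or _b are one class to them, and where a whole thing is asked for, a point or a joint stands for the part that bears it (a point fixed in the world has none). Each returns a list of dicts, best first, with "score" (0 to 1); they miss things now and then, are a little off and sometimes report something else, mostly with a low value. They report only what shows in the picture. A call takes as long as a camera call. They do not tell look-alikes from the thing itself.
- viewer.recognise(target, picture): "rect" ([left, top, right, bottom] in pixels, round what is visible of it).
The state is a dict: "time_s": time; "qpos": joint angles; "joint_vel": joint speeds; "tau": joint torques, N m; "ee_pos": TCP position; "eef_rot": TCP orientation; "force": force on the tool from outside, world axes, zero at the start; "moment": the same for the moment, N m; "grip_width": finger opening in m; "grip_force": force on a finger pad.
Only numpy, scipy, OpenCV 4.12 (cv2) and the standard library are available. Lean on these libraries where they do the work, as an engineer would, in place of code of your own. Each camera call takes 0.05 s, during which the arm holds its last target. There are 200 camera calls.

## Task

After polishing, the covers of the four jars were put back on the wrong jars: put every cover properly home on the jar of its own finish, silver on silver, gilt on gilt, copper on copper, blue on blue. A jar takes only one cover, so use the empty green felt pad as the free spot on the way; a cover must never be laid on the bare metal bench or dropped. Leave the jars standing where they are.

Things in the scene. Friction and masses are not known exactly. Their poses are not given: they have to be found in the camera images.
- cover_silver_knob (a point): Centre of the knob of the loose polished silver (pale grey-white) cover, 0.09-0.18 kg; z up its axis. Covers differ only in finish: round upright knob 22 mm wide, 22 mm high (a button tops it 15 mm above this point); beaded flange 80 mm across, its upper side 25 mm (edge) to 22 mm (stem) below this point, its underside 28 mm below; under it a tapered plug 8 mm deep, 52 mm wide at top, 44 mm at its foot, which is 36 mm below this point.
- cover_gilt_knob (a point): Centre of the knob of the loose gilt (golden yellow) cover, 0.09-0.18 kg; z up its axis. Covers differ only in finish: round upright knob 22 mm wide, 22 mm high (a button tops it 15 mm above this point); beaded flange 80 mm across, its upper side 25 mm (edge) to 22 mm (stem) below this point, its underside 28 mm below; under it a tapered plug 8 mm deep, 52 mm wide at top, 44 mm at its foot, which is 36 mm below this point.
- cover_copper_knob (a point): Centre of the knob of the loose copper (dark reddish brown) cover, 0.09-0.18 kg; z up its axis. Covers differ only in finish: round upright knob 22 mm wide, 22 mm high (a button tops it 15 mm above this point); beaded flange 80 mm across, its upper side 25 mm (edge) to 22 mm (stem) below this point, its underside 28 mm below; under it a tapered plug 8 mm deep, 52 mm wide at top, 44 mm at its foot, which is 36 mm below this point.
- cover_blue_knob (a point): Centre of the knob of the loose dark blue enamel cover, 0.09-0.18 kg; z up its axis. Covers differ only in finish: round upright knob 22 mm wide, 22 mm high (a button tops it 15 mm above this point); beaded flange 80 mm across, its upper side 25 mm (edge) to 22 mm (stem) below this point, its underside 28 mm below; under it a tapered plug 8 mm deep, 52 mm wide at top, 44 mm at its foot, which is 36 mm below this point.
- jar_silver: Polished silver (pale grey-white) jar, loose on the bench, 0.45 kg; origin at centre of underside, z up. Jars differ only in finish: 85 mm high, belly 108 mm across at 40 to 55 mm up, rim 72 mm across outside, 64 mm inside. Any cover fits: seated, flange on rim, plug inside with 6 mm play all round, knob centre 113 mm above this origin. At the start each jar wears another jar's cover.
- jar_gilt: Gilt (golden yellow) jar, loose on the bench, 0.45 kg; origin at centre of underside, z up. Jars differ only in finish: 85 mm high, belly 108 mm across at 40 to 55 mm up, rim 72 mm across outside, 64 mm inside. Any cover fits: seated, flange on rim, plug inside with 6 mm play all round, knob centre 113 mm above this origin. At the start each jar wears another jar's cover.
- jar_copper: Copper (dark reddish brown) jar, loose on the bench, 0.45 kg; origin at centre of underside, z up. Jars differ only in finish: 85 mm high, belly 108 mm across at 40 to 55 mm up, rim 72 mm across outside, 64 mm inside. Any cover fits: seated, flange on rim, plug inside with 6 mm play all round, knob centre 113 mm above this origin. At the start each jar wears another jar's cover.
- jar_blue: Dark blue enamel jar, loose on the bench, 0.45 kg; origin at centre of underside, z up. Jars differ only in finish: 85 mm high, belly 108 mm across at 40 to 55 mm up, rim 72 mm across outside, 64 mm inside. Any cover fits: seated, flange on rim, plug inside with 6 mm play all round, knob centre 113 mm above this origin. At the start each jar wears another jar's cover.
- felt_pad: The free spot: an empty round green felt pad 124 mm across and 12 mm thick, fixed on the bench; origin at the centre of its underside. A cover standing on it has its knob's centre 48 mm above the bench.
Not all that is in view belongs to the job. What is shaped like the jar_copper but pink is not meant.

How it is judged:
On the way:
1. a cover has been set down on the felt pad and let go (((horizontal distance between cover_silver_knob and felt_pad below 0.05 m and z of cover_silver_knob in the frame of felt_pad below 0.053 m and angle between cover_silver_knob's own z axis and vertical below 0.15 rad and contact force between cover_silver and the fingers below 0.1 N and linear speed of cover_silver below 0.05 m/s) or (horizontal distance between cover_gilt_knob and felt_pad below 0.05 m and z of cover_gilt_knob in the frame of felt_pad below 0.053 m and angle between cover_gilt_knob's own z axis and vertical below 0.15 rad and contact force between cover_gilt and the fingers below 0.1 N and linear speed of cover_gilt below 0.05 m/s) or (horizontal distance between cover_copper_knob and felt_pad below 0.05 m and z of cover_copper_knob in the frame of felt_pad below 0.053 m and angle between cover_copper_knob's own z axis and vertical below 0.15 rad and contact force between cover_copper and the fingers below 0.1 N and linear speed of cover_copper below 0.05 m/s) or (horizontal distance between cover_blue_knob and felt_pad below 0.05 m and z of cover_blue_knob in the frame of felt_pad below 0.053 m and angle between cover_blue_knob's own z axis and vertical below 0.15 rad and contact force between cover_blue and the fingers below 0.1 N and linear speed of cover_blue below 0.05 m/s))), for 0.2 s.
At the end, for the whole second after the job is handed in: Each of the four covers is seated on the jar of its own finish (centres within 10 mm seen from above, flange down on the rim: knob centre 109 to 116.5 mm above the jar's underside, cover and jar level within 0.08 rad), released and at rest (horizontal distance between cover_silver_knob and jar_silver below 0.01 m and z of cover_silver_knob in the frame of jar_silver between 0.109 and 0.1165 m and angle between each of cover_silver_knob, jar_silver, cover_gilt_knob, jar_gilt, cover_copper_knob, jar_copper, cover_blue_knob, jar_blue's own z axis and vertical below 0.08 rad and linear speed of each of cover_silver, jar_silver, cover_gilt, jar_gilt, cover_copper, jar_copper, cover_blue, jar_blue below 0.02 m/s and angular speed of each of cover_silver, cover_gilt, cover_copper, cover_blue below 0.2 rad/s and horizontal distance between cover_gilt_knob and jar_gilt below 0.01 m and z of cover_gilt_knob in the frame of jar_gilt between 0.109 and 0.1165 m and horizontal distance between cover_copper_knob and jar_copper below 0.01 m and z of cover_copper_knob in the frame of jar_copper between 0.109 and 0.1165 m and horizontal distance between cover_blue_knob and jar_blue below 0.01 m and z of cover_blue_knob in the frame of jar_blue between 0.109 and 0.1165 m); the robot touches nothing.
It fails at once if a cover was laid or fell on the bare bench (knob centre lower than 42 mm over the bench; on the felt it is at 48 mm) (height (world z) of any of cover_silver_knob, cover_gilt_knob, cover_copper_knob, cover_blue_knob below 0.042 m).
It fails at once if a cover was dropped (falling free of the fingers faster than 0.6 m/s) ((linear speed of cover_silver above 0.6 m/s and contact force between cover_silver and the fingers below 0.05 N) or (linear speed of cover_gilt above 0.6 m/s and contact force between cover_gilt and the fingers below 0.05 N) or (linear speed of cover_copper above 0.6 m/s and contact force between cover_copper and the fingers below 0.05 N) or (linear speed of cover_blue above 0.6 m/s and contact force between cover_blue and the fingers below 0.05 N)).
It fails at once if a jar was shifted by more than 30 mm or tipped (distance of any of jar_silver, jar_gilt, jar_copper, jar_blue from where it was at the start of the episode above 0.03 m or angle between any of jar_silver, jar_gilt, jar_copper, jar_blue's own z axis and vertical above 0.35 rad).
It also fails if it takes over 136 s, if anything falls off the work surface, if the arm or the gripper's body presses on something with over 40 N, if the wrist force passes 120 N, or if a joint passes its speed limit or range.

## Working session

There is one attempt and no reset: what is moved stays moved. The work goes in short steps, Python scripts to look and compute and a tool call to move; the robot and the scene stay as the last step left them, time stands still between calls to the robot, and variables do not carry over. Pictures are saved under pics/ and viewed, at most 14 in all, crops included, and the job is handed in when it is done.

Besides the shell and the picture viewer there is one more tool, called after "Emit:" as name(argument=value, ...) on one line, values as JSON. step_arm: Moves the arm, as the interface text tells. Shifts and turns lie within -1 to 1; 1 stands for 0.1 m of shift or 90 degrees of turn. Its arguments: {"type":"object","properties":{"plan":{"type":"array"},"grip_force":{"type":"number"}},"required":["plan"]}

```bash
ls; mkdir -p pics; cat > h.py <<'E'
import numpy as np, cv2
from station import telemetry, viewer, hand_in, ctrl
from scipy.spatial.transform import Rotation as Ro
def shot(name):
    o=telemetry.get_obs(); p=viewer.camera(name)
    K=np.array([[p['fx'],0,p['cx']],[0,p['fy'],p['cy']],[0,0,1]])
    if name=='wrist':
        T=np.eye(4);T[:3,:3]=Ro.from_euler('xyz',o['eef_rot']).as_matrix();T[:3,3]=o['ee_pos']
        W=T@np.array(p['tool_from_camera'])
    else:
        R=np.array(p['R']);W=np.eye(4);W[:3,:3]=R.T;W[:3,3]=-R.T@np.array(p['t'])
    return p,K,np.array(p['dist']),W
def ray(s,uv):
    p,K,d,W=s
    n=cv2.undistortPoints(np.array(uv,float).reshape(-1,1,2),K,d).reshape(-1,2)
    v=np.c_[n,np.ones(len(n))]
    return W[:3,3],v@W[:3,:3].T,v
def at_z(s,uv,z):
    c,v,_=ray(s,uv); return c+v*((z-c[2])/v[:,2])[:,None]
def cloud(s):
    p=s[0];h,w=p['z_map'].shape
    u,v=np.meshgrid(np.arange(w),np.arange(h))
    c,V,_=ray(s,np.c_[u.ravel(),v.ravel()])
    return (c+V*p['z_map'].reshape(-1,1)).reshape(h,w,3)
def save(p,name): cv2.imwrite('pics/'+name,p['img'][:,:,::-1])
E
python3 - <<'E'
from h import *
o=telemetry.get_obs();print(o['time_s'],o['ee_pos'],o['eef_rot'],ctrl.tcp_to_tips,o['grip_width'])
names=['cover_silver_knob','cover_gilt_knob','cover_copper_knob','cover_blue_knob','jar_silver','jar_gilt','jar_copper','jar_blue','felt_pad']
for c in ['top','side']:
    s=shot(c);save(s[0],c+'0.png');C=cloud(s)
    print(c,s[3][:3,3].round(3))
    for n in names:
        for r in viewer.recognise(n,s[0])[:3]:
            b=r['rect'];m=[(b[0]+b[2])/2,(b[1]+b[3])/2]
            print(n,round(r['score'],2),np.round(b),C[int(m[1]),int(m[0])].round(3))
E
```

```text
pics
0.0 [0.21902475 0.50423498 0.22187608] [-3.14042458e+00 -8.77032026e-05  2.73178564e+00] 0.017 0.0940176749984047
top [ 0.371 -0.138  1.343]
cover_silver_knob 0.77 [264. 253. 288. 284.] [ 0.446 -0.135  0.127]
cover_copper_knob 0.87 [127. 212. 158. 233.] [0.625 0.244 0.113]
cover_blue_knob 0.93 [212. 216. 238. 242.] [ 0.575 -0.     0.126]
jar_silver 0.85 [208. 217. 245. 248.] [ 0.571 -0.001  0.087]
jar_gilt 0.89 [137. 211. 161. 243.] [0.614 0.232 0.096]
jar_gilt 0.39 [291. 189. 321. 224.] [ 0.622 -0.248  0.091]
jar_copper 0.93 [288. 194. 322. 223.] [ 0.618 -0.242  0.088]
jar_copper 0.71 [279. 142. 314. 173.] [ 0.804 -0.243  0.016]
jar_copper 0.63 [415. 220. 449. 250.] [ 0.497 -0.644  0.018]
jar_blue 0.67 [210. 215. 236. 241.] [0.58  0.002 0.131]
jar_blue 0.66 [260. 252. 297. 284.] [ 0.445 -0.143  0.128]
jar_blue 0.24 [208. 216. 243. 250.] [0.571 0.002 0.091]
felt_pad 0.83 [164. 263. 205. 305.] [0.434 0.153 0.013]
side [ 0.312 -1.02   1.086]
cover_silver_knob 0.89 [215. 225. 238. 247.] [ 0.455 -0.152  0.09 ]
cover_gilt_knob 0.3 [213. 225. 236. 242.] [ 0.45  -0.144  0.093]
cover_gilt_knob 0.21 [191. 183. 220. 209.] [0.443 0.141 0.008]
cover_copper_knob 0.78 [234. 148. 254. 156.] [0.634 0.247 0.092]
cover_blue_knob 0.84 [242. 186. 261. 204.] [ 0.584 -0.004  0.093]
jar_silver 0.76 [235. 194. 268. 220.] [ 0.572 -0.041  0.073]
jar_gilt 0.68 [230. 153. 259. 172.] [0.62  0.204 0.072]
jar_copper 0.94 [273. 354. 314. 395.] [ 0.507 -0.615  0.009]
jar_copper 0.92 [273. 242. 306. 268.] [ 0.621 -0.281  0.071]
jar_copper 0.79 [320. 218. 344. 254.] [ 0.778 -0.26   0.078]
jar_blue 0.73 [210. 234. 243. 260.] [ 0.444 -0.183  0.07 ]
felt_pad 0.81 [190. 183. 220. 208.] [0.439 0.141 0.01 ]
```

View pics/top0.png

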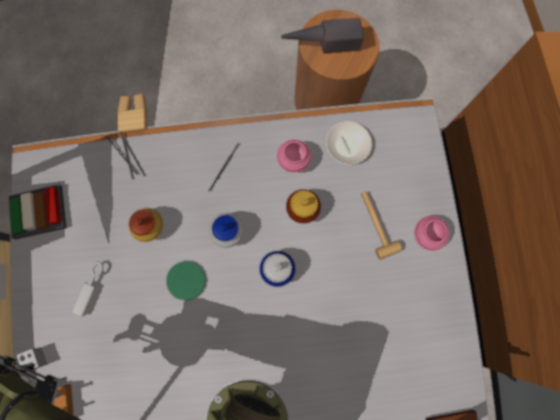

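View pics/side0.png

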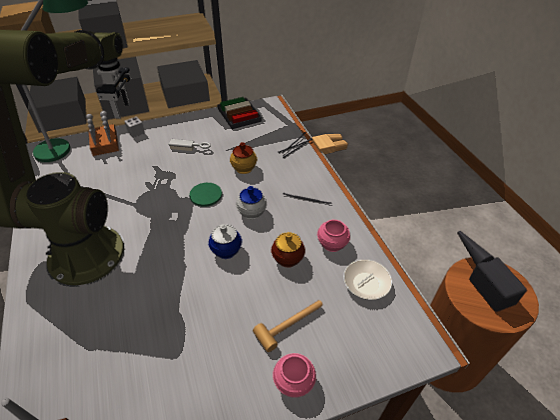

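```bash
python3 - <<'E'
from h import *
G={'silver':(.575,0),'gilt':(.617,.237),'copper':(.62,-.245),'blue':(.445,-.14)}
print(telemetry.get_obs()['time_s'])
for c in ['top','side']:
    s=shot(c);C=cloud(s).reshape(-1,3);ok=s[0]['z_map'].ravel()>0
    for n,g in G.items():
        d=np.hypot(C[:,0]-g[0],C[:,1]-g[1])
        P=C[ok&(d<.07)];f=P[(P[:,2]>.08)&(P[:,2]<.098)];k=P[P[:,2]>.106]
        (cx,cy),r=cv2.minEnclosingCircle(f[:,:2].astype(np.float32)) 
        print(c,n,len(f),'circle',round(cx,3),round(cy,3),round(r,3),'mean',f.mean(0).round(3),'knob',len(k),k.mean(0).round(3),k[:,2].max().round(3))
    d=np.hypot(C[:,0]-.434,C[:,1]-.15);P=C[ok&(d<.1)&(C[:,2]>.007)&(C[:,2]<.02)];(a,b),r=cv2.minEnclosingCircle(P[:,:2].astype(np.float32));print('pad',a,b,r,P.mean(0))
E
```

```text
1.0
top silver 516 circle 0.583 0.002 0.042 mean [0.582 0.001 0.091] knob 52 [0.582 0.    0.124] 0.133
top gilt 469 circle 0.628 0.255 0.042 mean [0.629 0.252 0.091] knob 56 [0.626 0.251 0.123] 0.131
top copper 501 circle 0.63 -0.244 0.042 mean [ 0.63  -0.243  0.091] knob 50 [ 0.63  -0.243  0.124] 0.132
top blue 556 circle 0.448 -0.141 0.042 mean [ 0.448 -0.141  0.091] knob 47 [ 0.448 -0.141  0.126] 0.131
pad 0.43573376536369324 0.1508961170911789 0.09895619004964828 [0.44420318 0.14872117 0.01364571]
side silver 271 circle 0.584 -0.001 0.043 mean [ 0.584 -0.007  0.089] knob 44 [ 0.584 -0.005  0.12 ] 0.13
side gilt 201 circle 0.629 0.25 0.044 mean [0.628 0.244 0.09 ] knob 37 [0.629 0.248 0.118] 0.128
side copper 358 circle 0.634 -0.245 0.043 mean [ 0.631 -0.249  0.089] knob 51 [ 0.632 -0.247  0.12 ] 0.13
side blue 339 circle 0.451 -0.143 0.042 mean [ 0.449 -0.148  0.09 ] knob 52 [ 0.45  -0.146  0.12 ] 0.129
pad 0.4391036629676819 0.15294703841209412 0.07182429730892181 [0.44569433 0.14459024 0.01219613]
```

Emit:
step_arm(plan=[{"rz": -0.0869,"claw": 0},{"rz": -0.0869,"claw": 0},{"rz": -0.087,"claw": 0},{"claw": 0}])

```text
$.plan[0]: bad value
```

Emit:
step_arm(plan=[{"dx": 0,"dy": 0,"dz": 0,"rx": 0,"ry": 0,"rz": -0.09,"claw": 0},{"dx": 0,"dy": 0,"dz": 0,"rx": 0,"ry": 0,"rz": -0.09,"claw": 0},{"dx": 0,"dy": 0,"dz": 0,"rx": 0,"ry": 0,"rz": -0.08,"claw": 0}])

```text
time_s: 1.4
ee_pos: [0.2191, 0.5044, 0.2224]
eef_rot: [-3.142, -0.0, -3.137]
force: [0.4, -0.3, 0.2]
grip_width: 0.0936
grip_force: 0.0
```

Emit:
step_arm(plan=[{"dx": -0.144,"dy": -0.4,"dz": -0.05,"rx": 0,"ry": 0,"rz": 0,"claw": 0},{"dx": -0.144,"dy": -0.4,"dz": -0.05,"rx": 0,"ry": 0,"rz": 0,"claw": 0},{"dx": -0.144,"dy": -0.4,"dz": -0.05,"rx": 0,"ry": 0,"rz": 0,"claw": 0},{"dx": -0.144,"dy": -0.4,"dz": -0.05,"rx": 0,"ry": 0,"rz": 0,"claw": 0},{"dx": -0.144,"dy": -0.4,"dz": -0.05,"rx": 0,"ry": 0,"rz": 0,"claw": 0},{"dx": -0.144,"dy": -0.4,"dz": -0.05,"rx": 0,"ry": 0,"rz": 0,"claw": 0},{"dx": -0.144,"dy": -0.4,"dz": -0.05,"rx": 0,"ry": 0,"rz": 0,"claw": 0},{"dx": -0.144,"dy": -0.4,"dz": -0.05,"rx": 0,"ry": 0,"rz": 0,"claw": 0}])

```text
time_s: 2.2
ee_pos: [0.3341, 0.1827, 0.2629]
eef_rot: [3.141, 0.001, 3.141]
force: [0.6, -0.1, 0.8]
grip_width: 0.0939
grip_force: 0.0
```

Emit:
step_arm(plan=[{"dx": -0.144,"dy": -0.4,"dz": 0,"rx": 0,"ry": 0,"rz": 0,"claw": 0},{"dx": -0.144,"dy": -0.4,"dz": 0,"rx": 0,"ry": 0,"rz": 0,"claw": 0},{"dx": -0.144,"dy": -0.4,"dz": 0,"rx": 0,"ry": 0,"rz": 0,"claw": 0},{"dx": -0.144,"dy": -0.4,"dz": 0,"rx": 0,"ry": 0,"rz": 0,"claw": 0},{"dx": -0.144,"dy": -0.4,"dz": 0,"rx": 0,"ry": 0,"rz": 0,"claw": 0},{"dx": -0.144,"dy": -0.4,"dz": 0,"rx": 0,"ry": 0,"rz": 0,"claw": 0},{"dx": -0.144,"dy": -0.4,"dz": 0,"rx": 0,"ry": 0,"rz": 0,"claw": 0},{"dx": -0.144,"dy": -0.4,"dz": 0,"rx": 0,"ry": 0,"rz": 0,"claw": 0},{"dx": 0,"dy": 0,"dz": 0,"rx": 0,"ry": 0,"rz": 0,"claw": 0}])

```text
time_s: 3.1
ee_pos: [0.4492, -0.1393, 0.2619]
eef_rot: [-3.141, -0.001, 3.137]
force: [-0.7, -0.6, -0.1]
grip_width: 0.0938
grip_force: 0.0
```

```bash
cat >> h.py <<'E'
def fit(s,g,z0=.0885,h=.128):
    # flange ring (r 40 mm) and knob from wrist cloud
    from scipy.optimize import least_squares
    C=cloud(s).reshape(-1,3);ok=s[0]['z_map'].ravel()>0
    P=C[ok&(np.hypot(C[:,0]-g[0],C[:,1]-g[1])<.06)]
    f=P[(P[:,2]>z0-.01)&(P[:,2]<z0+.01)];k=P[P[:,2]>z0+.018]
    (a,b),r=cv2.minEnclosingCircle(f[:,:2].astype(np.float32))
    hull=cv2.convexHull(f[:,:2].astype(np.float32)).reshape(-1,2)
    q=least_squares(lambda x:np.hypot(hull[:,0]-x[0],hull[:,1]-x[1])-x[2],[a,b,r],loss='soft_l1',f_scale=.002).x
    print('flange',len(f),'minc',np.round([a,b,r],4),'hullfit',q.round(4),'z',np.median(f[:,2]).round(4),'knob',len(k),(k[:,:2].min(0)/2+k[:,:2].max(0)/2).round(4),np.ptp(k[:,:2],axis=0).round(3),k[:,2].max().round(4))
E
python3 - <<'E'
from h import *
s=shot('wrist');save(s[0],'w1.png');fit(s,(.449,-.141));print(s[0]['tool_from_camera'])
print([(r['score'],np.round(r['rect'])) for r in viewer.recognise('cover_silver_knob',s[0])[:2]])
E
```

```text
flange 4128 minc [ 0.4486 -0.1405  0.0416] hullfit [ 0.4487 -0.1409  0.041 ] z 0.0895 knob 57170 [ 0.4369 -0.1403] [0.045 0.117] 0.3834
[[ 1.76094704e-04 -9.73025737e-01 -2.30696520e-01  6.66330429e-02]
 [ 9.99999521e-01 -5.08824848e-05  9.77928004e-04  4.84908642e-04]
 [-9.63287529e-04 -2.30696581e-01  9.73025261e-01 -1.62125528e-01]
 [ 0.00000000e+00  0.00000000e+00  0.00000000e+00  1.00000000e+00]]
[(0.64, array([242., 153., 321., 232.]))]
```

View pics/w1.png

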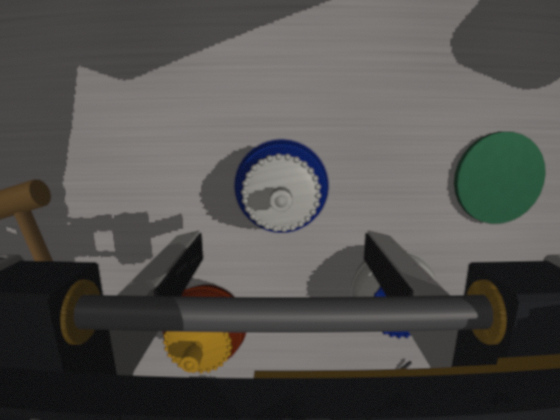

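Emit:
step_arm(plan=[{"dx": 0.005,"dy": -0.015,"dz": 0.3,"rx": 0,"ry": 0,"rz": 0,"claw": 0},{"dx": 0,"dy": 0,"dz": 0.35,"rx": 0,"ry": 0,"rz": 0,"claw": 0},{"dx": 0,"dy": 0,"dz": 0.35,"rx": 0,"ry": 0,"rz": 0,"claw": 0},{"dx": 0,"dy": 0,"dz": 0.3,"rx": 0,"ry": 0,"rz": 0,"claw": 0},{"dx": 0,"dy": 0,"dz": 0.17,"rx": 0,"ry": 0,"rz": 0,"claw": 0},{"dx": 0,"dy": 0,"dz": 0,"rx": 0,"ry": 0,"rz": 0,"claw": 0}])

```text
time_s: 3.8
ee_pos: [0.4471, -0.1358, 0.1139]
eef_rot: [3.14, -0.003, -3.142]
force: [-0.3, 0.3, 0.6]
grip_width: 0.0941
grip_force: 0.0
```

Emit:
step_arm(plan=[{"dx": 0,"dy": 0,"dz": 0,"rx": 0,"ry": 0,"rz": 0,"claw": 1},{"dx": 0,"dy": 0,"dz": 0,"rx": 0,"ry": 0,"rz": 0,"claw": 1},{"dx": 0,"dy": 0,"dz": 0,"rx": 0,"ry": 0,"rz": 0,"claw": 1},{"dx": 0,"dy": 0,"dz": 0,"rx": 0,"ry": 0,"rz": 0,"claw": 1},{"dx": 0,"dy": 0,"dz": 0,"rx": 0,"ry": 0,"rz": 0,"claw": 1},{"dx": 0,"dy": 0,"dz": 0,"rx": 0,"ry": 0,"rz": 0,"claw": 1},{"dx": 0,"dy": 0,"dz": 0,"rx": 0,"ry": 0,"rz": 0,"claw": 1},{"dx": 0,"dy": 0,"dz": 0,"rx": 0,"ry": 0,"rz": 0,"claw": 1}], grip_force=25)

```text
time_s: 4.6
ee_pos: [0.4481, -0.1374, 0.1154]
eef_rot: [3.142, -0.0, 3.14]
force: [-0.0, -0.3, 0.0]
grip_width: 0.0334
grip_force: 0.0
```

```bash
python3 - <<'E'
from h import *
s=shot('top');C=cloud(s);i=s[0]['img'].astype(int)
m=(i[...,1]>i[...,0]+30)&(i[...,1]>i[...,2]+15)&(np.hypot(C[...,0]-.437,C[...,1]-.15)<.09)
v,u=np.nonzero(m);print(len(u),at_z(s,[[(u.min()+u.max())/2,(v.min()+v.max())/2],[u.mean(),v.mean()]],.012).round(4))
E
```

```text
1111 [[0.4447 0.1477 0.012 ]
 [0.4455 0.1483 0.012 ]]
```

Emit:
step_arm(plan=[{"dx": 0,"dy": -0.02,"dz": 0,"rx": 0,"ry": 0,"rz": 0,"claw": 1},{"dx": 0,"dy": 0,"dz": 0,"rx": 0,"ry": 0,"rz": 0,"claw": 1},{"dx": 0,"dy": 0,"dz": 0,"rx": 0,"ry": 0,"rz": 0,"claw": 1},{"dx": 0,"dy": 0,"dz": 0,"rx": 0,"ry": 0,"rz": 0,"claw": 1}])

```text
time_s: 5.05
ee_pos: [0.4481, -0.1394, 0.1154]
eef_rot: [-3.142, -0.0, 3.14]
force: [0.4, -0.7, -0.6]
grip_width: 0.0215
grip_force: 25.0
```

Emit:
step_arm(plan=[{"dx": 0,"dy": 0,"dz": -0.08,"rx": 0,"ry": 0,"rz": 0,"claw": 1},{"dx": 0,"dy": 0,"dz": -0.15,"rx": 0,"ry": 0,"rz": 0,"claw": 1},{"dx": 0,"dy": 0,"dz": -0.25,"rx": 0,"ry": 0,"rz": 0,"claw": 1},{"dx": 0,"dy": 0.1,"dz": -0.22,"rx": 0,"ry": 0,"rz": 0,"claw": 1},{"dx": 0,"dy": 0.25,"dz": 0,"rx": 0,"ry": 0,"rz": 0,"claw": 1},{"dx": 0,"dy": 0.35,"dz": 0,"rx": 0,"ry": 0,"rz": 0,"claw": 1},{"dx": 0,"dy": 0.35,"dz": 0,"rx": 0,"ry": 0,"rz": 0,"claw": 1},{"dx": 0,"dy": 0.35,"dz": 0,"rx": 0,"ry": 0,"rz": 0,"claw": 1},{"dx": 0,"dy": 0.35,"dz": 0,"rx": 0,"ry": 0,"rz": 0,"claw": 1},{"dx": 0,"dy": 0.35,"dz": 0,"rx": 0,"ry": 0,"rz": 0,"claw": 1}])

```text
time_s: 6.05
ee_pos: [0.4482, 0.0721, 0.186]
eef_rot: [3.142, 0.0, 3.14]
force: [0.6, 0.3, -2.0]
grip_width: 0.0214
grip_force: 25.0
```

Emit:
step_arm(plan=[{"dx": 0.01,"dy": 0.35,"dz": 0,"rx": 0,"ry": 0,"rz": 0,"claw": 1},{"dx": 0.01,"dy": 0.3,"dz": 0,"rx": 0,"ry": 0,"rz": 0,"claw": 1},{"dx": 0.01,"dy": 0.12,"dz": 0.1,"rx": 0,"ry": 0,"rz": 0,"claw": 1},{"dx": 0,"dy": 0,"dz": 0.3,"rx": 0,"ry": 0,"rz": 0,"claw": 1},{"dx": 0,"dy": 0,"dz": 0.3,"rx": 0,"ry": 0,"rz": 0,"claw": 1},{"dx": 0,"dy": 0,"dz": 0.3,"rx": 0,"ry": 0,"rz": 0,"claw": 1},{"dx": 0,"dy": 0,"dz": 0.15,"rx": 0,"ry": 0,"rz": 0,"claw": 1},{"dx": 0,"dy": 0,"dz": 0,"rx": 0,"ry": 0,"rz": 0,"claw": 1},{"dx": 0,"dy": 0,"dz": 0,"rx": 0,"ry": 0,"rz": 0,"claw": 1}])

```text
time_s: 6.95
ee_pos: [0.4457, 0.1473, 0.0708]
eef_rot: [-3.142, -0.0, 3.14]
force: [-0.5, 0.1, -1.3]
grip_width: 0.0215
grip_force: 25.0
```

Emit:
step_arm(plan=[{"dx": 0,"dy": 0,"dz": 0.08,"rx": 0,"ry": 0,"rz": 0,"claw": 1},{"dx": 0,"dy": 0,"dz": 0.05,"rx": 0,"ry": 0,"rz": 0,"claw": 1},{"dx": 0,"dy": 0,"dz": 0.04,"rx": 0,"ry": 0,"rz": 0,"claw": 1},{"dx": 0,"dy": 0,"dz": 0.02,"rx": 0,"ry": 0,"rz": 0,"claw": 1},{"dx": 0,"dy": 0,"dz": 0,"rx": 0,"ry": 0,"rz": 0,"claw": 1},{"dx": 0,"dy": 0,"dz": 0,"rx": 0,"ry": 0,"rz": 0,"claw": 1}])

```text
time_s: 7.55
ee_pos: [0.4456, 0.1477, 0.0516]
eef_rot: [3.142, 0.0, 3.14]
force: [-0.3, 0.8, -0.9]
grip_width: 0.0214
grip_force: 25.0
```

Emit:
step_arm(plan=[{"dx": 0,"dy": 0,"dz": 0.01,"rx": 0,"ry": 0,"rz": 0,"claw": 1},{"dx": 0,"dy": 0,"dz": 0.01,"rx": 0,"ry": 0,"rz": 0,"claw": 1},{"dx": 0,"dy": 0,"dz": 0,"rx": 0,"ry": 0,"rz": 0,"claw": 1}])

```text
time_s: 7.85
ee_pos: [0.4458, 0.1477, 0.0504]
eef_rot: [3.141, 0.001, 3.14]
force: [-4.6, -1.5, 12.5]
grip_width: 0.0215
grip_force: 25.0
```

Emit:
step_arm(plan=[{"dx": 0,"dy": 0,"dz": 0,"rx": 0,"ry": 0,"rz": 0,"claw": 0.4},{"dx": 0,"dy": 0,"dz": 0,"rx": 0,"ry": 0,"rz": 0,"claw": 0.4},{"dx": 0,"dy": 0,"dz": 0,"rx": 0,"ry": 0,"rz": 0,"claw": 0.4},{"dx": 0,"dy": 0,"dz": 0,"rx": 0,"ry": 0,"rz": 0,"claw": 0.4},{"dx": 0,"dy": 0,"dz": 0,"rx": 0,"ry": 0,"rz": 0,"claw": 0.4},{"dx": 0,"dy": 0,"dz": -0.2,"rx": 0,"ry": 0,"rz": 0,"claw": 0.4},{"dx": 0,"dy": 0,"dz": -0.4,"rx": 0,"ry": 0,"rz": 0,"claw": 0.4},{"dx": 0,"dy": 0,"dz": -0.45,"rx": 0,"ry": 0,"rz": 0,"claw": 0.4},{"dx": 0,"dy": 0,"dz": -0.45,"rx": 0,"ry": 0,"rz": 0,"claw": 0.4},{"dx": 0,"dy": 0,"dz": -0.45,"rx": 0,"ry": 0,"rz": 0,"claw": 0.4}])

```text
time_s: 8.85
ee_pos: [0.4452, 0.1475, 0.2464]
eef_rot: [3.142, 0.0, 3.14]
force: [-0.1, 0.2, 0.2]
grip_width: 0.0565
grip_force: 0.0
```

Emit:
step_arm(plan=[{"dx": -0.276,"dy": -0.293,"dz": -0.03,"rx": 0,"ry": 0,"rz": 0,"claw": 0.4},{"dx": -0.276,"dy": -0.293,"dz": -0.03,"rx": 0,"ry": 0,"rz": 0,"claw": 0.4},{"dx": -0.276,"dy": -0.293,"dz": -0.03,"rx": 0,"ry": 0,"rz": 0,"claw": 0.4},{"dx": -0.276,"dy": -0.293,"dz": -0.03,"rx": 0,"ry": 0,"rz": 0,"claw": 0.4},{"dx": -0.276,"dy": -0.293,"dz": -0.03,"rx": 0,"ry": 0,"rz": 0,"claw": 0.4},{"dx": 0,"dy": 0,"dz": 0,"rx": 0,"ry": 0,"rz": 0,"claw": 0.4},{"dx": 0,"dy": 0,"dz": 0,"rx": 0,"ry": 0,"rz": 0,"claw": 0.4}])

```text
time_s: 9.55
ee_pos: [0.5833, 0.0006, 0.2588]
eef_rot: [3.141, -0.001, 3.139]
force: [-0.4, 0.1, -0.6]
grip_width: 0.0564
grip_force: 0.0
```

```bash
sed -i 's/;k=P\[P\[:,2\]>z0+.018\]/;k=P[(P[:,2]>z0+.018)\&(P[:,2]<z0+.05)]/' h.py; python3 - <<'E'
from h import *
s=shot('wrist');save(s[0],'w2.png');fit(s,(.583,.001));print(telemetry.get_obs()['ee_pos'])
E
```

```text
flange 4189 minc [0.5833 0.0013 0.0414] hullfit [0.5832 0.0013 0.0409] z 0.0895 knob 460 [0.5829 0.0016] [0.021 0.021] 0.1294
[0.58294199 0.00131321 0.25907252]
```

View pics/w2.png

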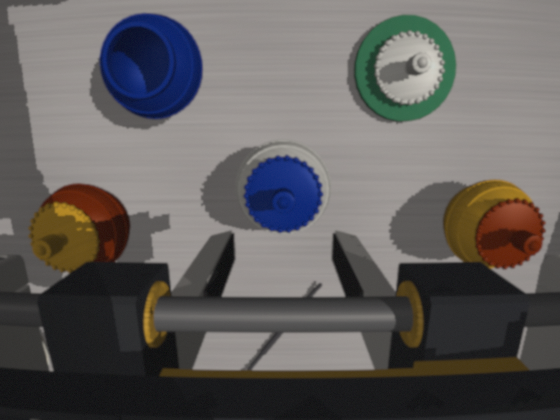

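```bash
cat >> h.py <<'E'
def rim(s,g):
    C=cloud(s).reshape(-1,3);ok=s[0]['z_map'].ravel()>0
    f=C[ok&(np.hypot(C[:,0]-g[0],C[:,1]-g[1])<.055)&(C[:,2]>.078)&(C[:,2]<.095)]
    (a,b),r=cv2.minEnclosingCircle(f[:,:2].astype(np.float32))
    print('rim',len(f),np.round([a,b,r],4),'mean',f.mean(0).round(4))
E
python3 - <<'E'
from h import *
s=shot('wrist');rim(s,(.449,-.141))
E
```

```text
rim 1309 [ 0.4493 -0.141   0.0368] mean [ 0.4482 -0.1416  0.0836]
```

Emit:
step_arm(plan=[{"dx": 0,"dy": 0.005,"dz": 0.3,"rx": 0,"ry": 0,"rz": 0,"claw": 0.4},{"dx": 0,"dy": 0,"dz": 0.35,"rx": 0,"ry": 0,"rz": 0,"claw": 0.4},{"dx": 0,"dy": 0,"dz": 0.35,"rx": 0,"ry": 0,"rz": 0,"claw": 0.4},{"dx": 0,"dy": 0,"dz": 0.3,"rx": 0,"ry": 0,"rz": 0,"claw": 0.4},{"dx": 0,"dy": 0,"dz": 0.13,"rx": 0,"ry": 0,"rz": 0,"claw": 0.4},{"dx": 0,"dy": 0,"dz": 0,"rx": 0,"ry": 0,"rz": 0,"claw": 0.4},{"dx": 0,"dy": 0,"dz": 0,"rx": 0,"ry": 0,"rz": 0,"claw": 0.4}])

```text
time_s: 10.35
ee_pos: [0.5839, 0.0018, 0.118]
eef_rot: [-3.142, 0.002, 3.141]
force: [0.2, -0.0, 0.6]
grip_width: 0.0561
grip_force: 0.0
```

Emit:
step_arm(plan=[{"dx": 0,"dy": 0,"dz": 0.02,"rx": 0,"ry": 0,"rz": 0,"claw": 1},{"dx": 0,"dy": 0,"dz": 0,"rx": 0,"ry": 0,"rz": 0,"claw": 1},{"dx": 0,"dy": 0,"dz": 0,"rx": 0,"ry": 0,"rz": 0,"claw": 1},{"dx": 0,"dy": 0,"dz": 0,"rx": 0,"ry": 0,"rz": 0,"claw": 1},{"dx": 0,"dy": 0,"dz": 0,"rx": 0,"ry": 0,"rz": 0,"claw": 1},{"dx": 0,"dy": 0,"dz": 0,"rx": 0,"ry": 0,"rz": 0,"claw": 1},{"dx": 0,"dy": 0,"dz": 0,"rx": 0,"ry": 0,"rz": 0,"claw": 1}])

```text
time_s: 11.05
ee_pos: [0.5834, 0.0014, 0.1147]
eef_rot: [-3.142, 0.0, 3.14]
force: [-0.0, -0.9, 1.8]
grip_width: 0.0219
grip_force: 25.0
```

Emit:
step_arm(plan=[{"dx": 0,"dy": 0,"dz": -0.08,"rx": 0,"ry": 0,"rz": 0,"claw": 1},{"dx": 0,"dy": 0,"dz": -0.17,"rx": 0,"ry": 0,"rz": 0,"claw": 1},{"dx": 0,"dy": 0,"dz": -0.25,"rx": 0,"ry": 0,"rz": 0,"claw": 1},{"dx": 0.1,"dy": -0.1,"dz": -0.2,"rx": 0,"ry": 0,"rz": 0,"claw": 1},{"dx": 0.25,"dy": -0.25,"dz": 0,"rx": 0,"ry": 0,"rz": 0,"claw": 1},{"dx": 0.25,"dy": -0.28,"dz": 0,"rx": 0,"ry": 0,"rz": 0,"claw": 1},{"dx": 0.25,"dy": -0.28,"dz": 0,"rx": 0,"ry": 0,"rz": 0,"claw": 1},{"dx": 0.25,"dy": -0.28,"dz": 0,"rx": 0,"ry": 0,"rz": 0,"claw": 1},{"dx": 0.244,"dy": -0.234,"dz": 0,"rx": 0,"ry": 0,"rz": 0,"claw": 1}])

```text
time_s: 11.95
ee_pos: [0.4476, -0.1418, 0.1849]
eef_rot: [-3.141, 0.0, 3.14]
force: [-0.1, 0.2, -1.1]
grip_width: 0.0212
grip_force: 25.0
```

Emit:
step_arm(plan=[{"dx": 0,"dy": 0,"dz": 0.1,"rx": 0,"ry": 0,"rz": 0,"claw": 1},{"dx": 0,"dy": 0,"dz": 0.2,"rx": 0,"ry": 0,"rz": 0,"claw": 1},{"dx": 0,"dy": 0,"dz": 0.1,"rx": 0,"ry": 0,"rz": 0,"claw": 1},{"dx": 0,"dy": 0,"dz": 0,"rx": 0,"ry": 0,"rz": 0,"claw": 1},{"dx": 0,"dy": 0,"dz": 0,"rx": 0,"ry": 0,"rz": 0,"claw": 1}])

```text
time_s: 12.45
ee_pos: [0.4491, -0.1405, 0.1448]
eef_rot: [3.142, 0.0, 3.141]
force: [0.4, 1.5, -0.3]
grip_width: 0.0212
grip_force: 25.0
```

Emit:
step_arm(plan=[{"dx": 0,"dy": 0,"dz": 0.1,"rx": 0,"ry": 0,"rz": 0,"claw": 1},{"dx": 0,"dy": 0,"dz": 0.08,"rx": 0,"ry": 0,"rz": 0,"claw": 1},{"dx": 0,"dy": 0,"dz": 0.06,"rx": 0,"ry": 0,"rz": 0,"claw": 1},{"dx": 0,"dy": 0,"dz": 0.03,"rx": 0,"ry": 0,"rz": 0,"claw": 1},{"dx": 0,"dy": 0,"dz": 0.02,"rx": 0,"ry": 0,"rz": 0,"claw": 1},{"dx": 0,"dy": 0,"dz": 0,"rx": 0,"ry": 0,"rz": 0,"claw": 1},{"dx": 0,"dy": 0,"dz": 0,"rx": 0,"ry": 0,"rz": 0,"claw": 1}])

```text
time_s: 13.15
ee_pos: [0.4488, -0.1408, 0.1156]
eef_rot: [-3.141, 0.0, 3.14]
force: [0.1, -0.2, -1.3]
grip_width: 0.0219
grip_force: 25.0
```

Emit:
step_arm(plan=[{"dx": 0,"dy": 0,"dz": 0.01,"rx": 0,"ry": 0,"rz": 0,"claw": 1},{"dx": 0,"dy": 0,"dz": 0.005,"rx": 0,"ry": 0,"rz": 0,"claw": 1},{"dx": 0,"dy": 0,"dz": 0,"rx": 0,"ry": 0,"rz": 0,"claw": 1}])

```text
time_s: 13.45
ee_pos: [0.449, -0.1409, 0.1146]
eef_rot: [-3.141, 0.001, 3.14]
force: [-2.9, 1.2, 7.1]
grip_width: 0.0216
grip_force: 25.0
```

Emit:
step_arm(plan=[{"dx": 0,"dy": 0,"dz": 0,"rx": 0,"ry": 0,"rz": 0,"claw": 0.4},{"dx": 0,"dy": 0,"dz": 0,"rx": 0,"ry": 0,"rz": 0,"claw": 0.4},{"dx": 0,"dy": 0,"dz": 0,"rx": 0,"ry": 0,"rz": 0,"claw": 0.4},{"dx": 0,"dy": 0,"dz": 0,"rx": 0,"ry": 0,"rz": 0,"claw": 0.4},{"dx": 0,"dy": 0,"dz": 0,"rx": 0,"ry": 0,"rz": 0,"claw": 0.4},{"dx": 0,"dy": 0,"dz": -0.2,"rx": 0,"ry": 0,"rz": 0,"claw": 0.4},{"dx": 0,"dy": 0,"dz": -0.3,"rx": 0,"ry": 0,"rz": 0,"claw": 0.4},{"dx": 0,"dy": 0,"dz": -0.3,"rx": 0,"ry": 0,"rz": 0,"claw": 0.4},{"dx": 0,"dy": 0.25,"dz": 0,"rx": 0,"ry": 0,"rz": 0,"claw": 0.4},{"dx": 0,"dy": 0.4,"dz": 0,"rx": 0,"ry": 0,"rz": 0,"claw": 0.4}])

```text
time_s: 14.45
ee_pos: [0.4491, -0.0761, 0.1947]
eef_rot: [-3.141, 0.002, 3.138]
force: [0.7, 0.9, 0.2]
grip_width: 0.0568
grip_force: 0.0
```

Emit:
step_arm(plan=[{"dx": 0.01,"dy": 0.4,"dz": 0,"rx": 0,"ry": 0,"rz": 0,"claw": 0.4},{"dx": 0.01,"dy": 0.4,"dz": 0,"rx": 0,"ry": 0,"rz": 0,"claw": 0.4},{"dx": 0.01,"dy": 0.4,"dz": 0,"rx": 0,"ry": 0,"rz": 0,"claw": 0.4},{"dx": 0.004,"dy": 0.4,"dz": 0,"rx": 0,"ry": 0,"rz": 0,"claw": 0.4},{"dx": 0,"dy": 0.4,"dz": 0,"rx": 0,"ry": 0,"rz": 0,"claw": 0.4},{"dx": 0,"dy": 0.23,"dz": 0,"rx": 0,"ry": 0,"rz": 0,"claw": 0.4},{"dx": 0,"dy": 0,"dz": 0,"rx": 0,"ry": 0,"rz": 0,"claw": 0.4},{"dx": 0,"dy": 0,"dz": 0,"rx": 0,"ry": 0,"rz": 0,"claw": 0.4}])

```text
time_s: 15.25
ee_pos: [0.4456, 0.1471, 0.1938]
eef_rot: [-3.141, -0.0, 3.141]
force: [-0.3, -0.4, -0.4]
grip_width: 0.0566
grip_force: 0.0
```

```bash
python3 - <<'E'
from h import *
s=shot('wrist');save(s[0],'w3.png');fit(s,(.4456,.148),.0235);print(telemetry.get_obs()['ee_pos'])
E
```

```text
flange 4264 minc [0.4457 0.1483 0.0593] hullfit [0.4452 0.1492 0.0574] z 0.0244 knob 456 [0.4462 0.1489] [0.021 0.021] 0.0638
[0.44571195 0.14656599 0.19384725]
```

View pics/w3.png

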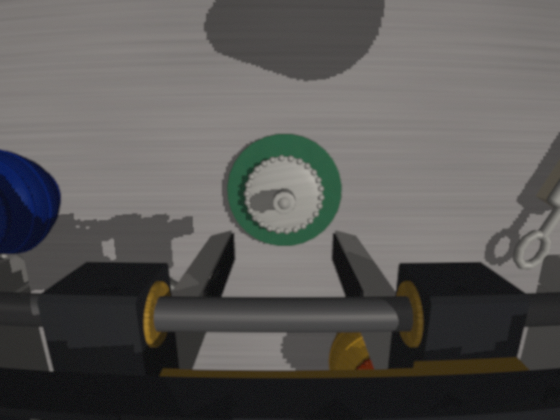

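Emit:
step_arm(plan=[{"dx": 0,"dy": 0.01,"dz": 0.3,"rx": 0,"ry": 0,"rz": 0,"claw": 0.4},{"dx": 0,"dy": 0,"dz": 0.35,"rx": 0,"ry": 0,"rz": 0,"claw": 0.4},{"dx": 0,"dy": 0,"dz": 0.35,"rx": 0,"ry": 0,"rz": 0,"claw": 0.4},{"dx": 0,"dy": 0,"dz": 0.3,"rx": 0,"ry": 0,"rz": 0,"claw": 0.4},{"dx": 0,"dy": 0,"dz": 0.13,"rx": 0,"ry": 0,"rz": 0,"claw": 0.4},{"dx": 0,"dy": 0,"dz": 0,"rx": 0,"ry": 0,"rz": 0,"claw": 0.4},{"dx": 0,"dy": 0,"dz": 0,"rx": 0,"ry": 0,"rz": 0,"claw": 0.4}])

```text
time_s: 16.0
ee_pos: [0.4465, 0.148, 0.0521]
eef_rot: [3.141, 0.001, 3.14]
force: [0.4, 0.0, 0.6]
grip_width: 0.0564
grip_force: 0.0
```

Emit:
step_arm(plan=[{"dx": 0,"dy": 0,"dz": 0,"rx": 0,"ry": 0,"rz": 0,"claw": 1},{"dx": 0,"dy": 0,"dz": 0,"rx": 0,"ry": 0,"rz": 0,"claw": 1},{"dx": 0,"dy": 0,"dz": 0,"rx": 0,"ry": 0,"rz": 0,"claw": 1},{"dx": 0,"dy": 0,"dz": 0,"rx": 0,"ry": 0,"rz": 0,"claw": 1},{"dx": 0,"dy": 0,"dz": 0,"rx": 0,"ry": 0,"rz": 0,"claw": 1},{"dx": 0,"dy": 0,"dz": 0,"rx": 0,"ry": 0,"rz": 0,"claw": 1},{"dx": 0,"dy": 0,"dz": 0,"rx": 0,"ry": 0,"rz": 0,"claw": 1}])

```text
time_s: 16.7
ee_pos: [0.4458, 0.1483, 0.0511]
eef_rot: [3.142, 0.0, 3.14]
force: [-0.4, 0.7, 5.3]
grip_width: 0.0213
grip_force: 25.0
```

Emit:
step_arm(plan=[{"dx": 0,"dy": 0,"dz": -0.1,"rx": 0,"ry": 0,"rz": 0,"claw": 1},{"dx": 0,"dy": 0,"dz": -0.25,"rx": 0,"ry": 0,"rz": 0,"claw": 1},{"dx": 0,"dy": 0,"dz": -0.35,"rx": 0,"ry": 0,"rz": 0,"claw": 1},{"dx": 0,"dy": 0,"dz": -0.35,"rx": 0,"ry": 0,"rz": 0,"claw": 1},{"dx": 0,"dy": 0,"dz": -0.29,"rx": 0,"ry": 0,"rz": 0,"claw": 1},{"dx": -0.2,"dy": -0.2,"dz": 0,"rx": 0,"ry": 0,"rz": 0,"claw": 1},{"dx": -0.27,"dy": -0.3,"dz": 0,"rx": 0,"ry": 0,"rz": 0,"claw": 1},{"dx": -0.27,"dy": -0.3,"dz": 0,"rx": 0,"ry": 0,"rz": 0,"claw": 1},{"dx": -0.27,"dy": -0.3,"dz": 0,"rx": 0,"ry": 0,"rz": 0,"claw": 1},{"dx": -0.366,"dy": -0.369,"dz": 0,"rx": 0,"ry": 0,"rz": 0,"claw": 1}])

```text
time_s: 17.7
ee_pos: [0.5822, 0.0016, 0.1857]
eef_rot: [3.141, 0.0, 3.141]
force: [1.6, 0.3, -1.1]
grip_width: 0.0213
grip_force: 25.0
```

Emit:
step_arm(plan=[{"dx": 0,"dy": 0,"dz": 0.1,"rx": 0,"ry": 0,"rz": 0,"claw": 1},{"dx": 0,"dy": 0,"dz": 0.2,"rx": 0,"ry": 0,"rz": 0,"claw": 1},{"dx": 0,"dy": 0,"dz": 0.1,"rx": 0,"ry": 0,"rz": 0,"claw": 1},{"dx": 0,"dy": 0,"dz": 0,"rx": 0,"ry": 0,"rz": 0,"claw": 1},{"dx": 0,"dy": 0,"dz": 0,"rx": 0,"ry": 0,"rz": 0,"claw": 1}])

```text
time_s: 18.2
ee_pos: [0.5818, 0.0029, 0.1457]
eef_rot: [-3.142, 0.001, 3.141]
force: [-0.6, 0.2, -1.4]
grip_width: 0.0215
grip_force: 25.0
```

```bash
python3 - <<'E'
from h import *
s=shot('top');save(s[0],'t4.png');s=shot('wrist');cv2.imwrite('pics/w4.png',s[0]['img'][:,:,::-1])
E
```

```text
(no output)
```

View pics/w4.png

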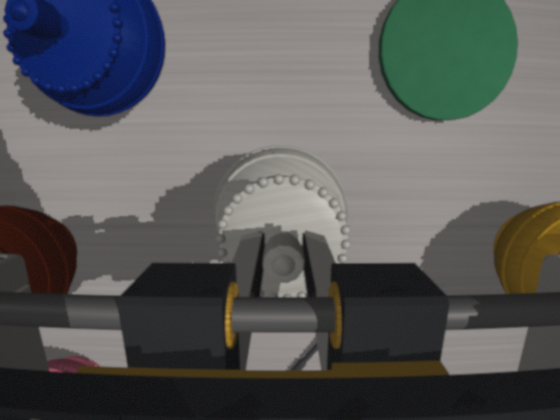

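Emit:
step_arm(plan=[{"dx": -0.01,"dy": -0.01,"dz": 0.1,"rx": 0,"ry": 0,"rz": 0,"claw": 1},{"dx": 0,"dy": 0,"dz": 0.08,"rx": 0,"ry": 0,"rz": 0,"claw": 1},{"dx": 0,"dy": 0,"dz": 0.06,"rx": 0,"ry": 0,"rz": 0,"claw": 1},{"dx": 0,"dy": 0,"dz": 0.03,"rx": 0,"ry": 0,"rz": 0,"claw": 1},{"dx": 0,"dy": 0,"dz": 0.02,"rx": 0,"ry": 0,"rz": 0,"claw": 1},{"dx": 0,"dy": 0,"dz": 0.01,"rx": 0,"ry": 0,"rz": 0,"claw": 1},{"dx": 0,"dy": 0,"dz": 0.005,"rx": 0,"ry": 0,"rz": 0,"claw": 1},{"dx": 0,"dy": 0,"dz": 0,"rx": 0,"ry": 0,"rz": 0,"claw": 1}])

```text
time_s: 19.1
ee_pos: [0.5832, 0.0015, 0.1162]
eef_rot: [-3.141, 0.002, 3.14]
force: [-6.1, 1.5, 13.7]
grip_width: 0.0211
grip_force: 25.0
```

Emit:
step_arm(plan=[{"dx": 0,"dy": 0,"dz": 0,"rx": 0,"ry": 0,"rz": 0,"claw": 0.4},{"dx": 0,"dy": 0,"dz": 0,"rx": 0,"ry": 0,"rz": 0,"claw": 0.4},{"dx": 0,"dy": 0,"dz": 0,"rx": 0,"ry": 0,"rz": 0,"claw": 0.4},{"dx": 0,"dy": 0,"dz": 0,"rx": 0,"ry": 0,"rz": 0,"claw": 0.4},{"dx": 0,"dy": 0,"dz": 0,"rx": 0,"ry": 0,"rz": 0,"claw": 0.4},{"dx": 0,"dy": 0,"dz": -0.2,"rx": 0,"ry": 0,"rz": 0,"claw": 0.4},{"dx": 0,"dy": 0,"dz": -0.4,"rx": 0,"ry": 0,"rz": 0,"claw": 0.4},{"dx": 0,"dy": 0,"dz": -0.4,"rx": 0,"ry": 0,"rz": 0,"claw": 0.4},{"dx": 0,"dy": 0,"dz": -0.4,"rx": 0,"ry": 0,"rz": 0,"claw": 0.4},{"dx": 0,"dy": 0.1,"dz": 0,"rx": 0,"ry": 0,"rz": 0,"claw": 0.4}])

```text
time_s: 20.1
ee_pos: [0.5843, 0.011, 0.2602]
eef_rot: [-3.141, 0.009, 3.139]
force: [-0.8, 0.6, 0.5]
grip_width: 0.0563
grip_force: 0.0
```

Emit:
step_arm(plan=[{"dx": -0.07,"dy": 0.4,"dz": 0,"rx": 0,"ry": 0,"rz": 0,"claw": 0.4},{"dx": -0.07,"dy": 0.4,"dz": 0,"rx": 0,"ry": 0,"rz": 0,"claw": 0.4},{"dx": -0.07,"dy": 0.4,"dz": 0,"rx": 0,"ry": 0,"rz": 0,"claw": 0.4},{"dx": -0.07,"dy": 0.4,"dz": 0,"rx": 0,"ry": 0,"rz": 0,"claw": 0.4},{"dx": -0.07,"dy": 0.4,"dz": 0,"rx": 0,"ry": 0,"rz": 0,"claw": 0.4},{"dx": -0.1,"dy": 0.395,"dz": 0,"rx": 0,"ry": 0,"rz": 0,"claw": 0.4},{"dx": 0,"dy": 0,"dz": 0,"rx": 0,"ry": 0,"rz": 0,"claw": 0.4},{"dx": 0,"dy": 0,"dz": 0,"rx": 0,"ry": 0,"rz": 0,"claw": 0.4}])

```text
time_s: 20.9
ee_pos: [0.6278, 0.2517, 0.2532]
eef_rot: [-3.141, -0.001, 3.142]
force: [-0.9, 0.3, 0.5]
grip_width: 0.0565
grip_force: 0.0
```

```bash
python3 - <<'E'
from h import *
s=shot('wrist');save(s[0],'w5.png');fit(s,(.628,.251));print(telemetry.get_obs()['ee_pos'])
E
```

```text
flange 4320 minc [0.6279 0.2537 0.0416] hullfit [0.6278 0.2532 0.0409] z 0.0895 knob 475 [0.6279 0.2534] [0.021 0.021] 0.1286
[0.62794516 0.2507047  0.2536877 ]
```

View pics/w5.png

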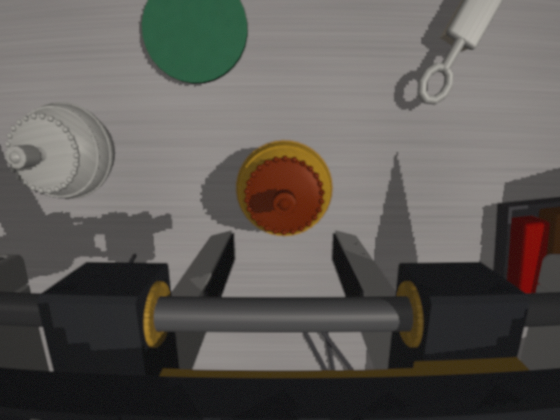

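Emit:
step_arm(plan=[{"dx": 0,"dy": 0.01,"dz": 0.3,"rx": 0,"ry": 0,"rz": 0,"claw": 0.4},{"dx": 0,"dy": 0,"dz": 0.35,"rx": 0,"ry": 0,"rz": 0,"claw": 0.4},{"dx": 0,"dy": 0,"dz": 0.35,"rx": 0,"ry": 0,"rz": 0,"claw": 0.4},{"dx": 0,"dy": 0,"dz": 0.28,"rx": 0,"ry": 0,"rz": 0,"claw": 0.4},{"dx": 0,"dy": 0,"dz": 0.1,"rx": 0,"ry": 0,"rz": 0,"claw": 0.4},{"dx": 0,"dy": 0,"dz": 0,"rx": 0,"ry": 0,"rz": 0,"claw": 0.4},{"dx": 0,"dy": 0,"dz": 0,"rx": 0,"ry": 0,"rz": 0,"claw": 0.4}])

```text
time_s: 21.65
ee_pos: [0.6288, 0.2517, 0.1183]
eef_rot: [3.141, 0.002, 3.14]
force: [-0.6, 0.8, -0.4]
grip_width: 0.0566
grip_force: 0.0
```

Emit:
step_arm(plan=[{"dx": 0,"dy": 0,"dz": 0,"rx": 0,"ry": 0,"rz": 0,"claw": 1},{"dx": 0,"dy": 0,"dz": 0,"rx": 0,"ry": 0,"rz": 0,"claw": 1},{"dx": 0,"dy": 0,"dz": 0,"rx": 0,"ry": 0,"rz": 0,"claw": 1},{"dx": 0,"dy": 0,"dz": 0,"rx": 0,"ry": 0,"rz": 0,"claw": 1},{"dx": 0,"dy": 0,"dz": 0,"rx": 0,"ry": 0,"rz": 0,"claw": 1},{"dx": 0,"dy": 0,"dz": 0,"rx": 0,"ry": 0,"rz": 0,"claw": 1},{"dx": 0,"dy": 0,"dz": 0,"rx": 0,"ry": 0,"rz": 0,"claw": 1}])

```text
time_s: 22.35
ee_pos: [0.6281, 0.252, 0.1166]
eef_rot: [3.142, 0.0, 3.14]
force: [-0.0, 0.0, 2.2]
grip_width: 0.0217
grip_force: 25.0
```

Emit:
step_arm(plan=[{"dx": 0,"dy": 0,"dz": -0.08,"rx": 0,"ry": 0,"rz": 0,"claw": 1},{"dx": 0,"dy": 0,"dz": -0.17,"rx": 0,"ry": 0,"rz": 0,"claw": 1},{"dx": 0,"dy": 0,"dz": -0.25,"rx": 0,"ry": 0,"rz": 0,"claw": 1},{"dx": 0.1,"dy": -0.04,"dz": -0.2,"rx": 0,"ry": 0,"rz": 0,"claw": 1},{"dx": 0.25,"dy": -0.15,"dz": 0,"rx": 0,"ry": 0,"rz": 0,"claw": 1},{"dx": 0.35,"dy": -0.2,"dz": 0,"rx": 0,"ry": 0,"rz": 0,"claw": 1},{"dx": 0.35,"dy": -0.2,"dz": 0,"rx": 0,"ry": 0,"rz": 0,"claw": 1},{"dx": 0.35,"dy": -0.2,"dz": 0,"rx": 0,"ry": 0,"rz": 0,"claw": 1},{"dx": 0.3,"dy": -0.15,"dz": 0,"rx": 0,"ry": 0,"rz": 0,"claw": 1},{"dx": 0.13,"dy": -0.1,"dz": 0,"rx": 0,"ry": 0,"rz": 0,"claw": 1}])

```text
time_s: 23.35
ee_pos: [0.4429, 0.1475, 0.187]
eef_rot: [3.142, 0.0, 3.14]
force: [0.2, -1.0, -1.4]
grip_width: 0.0214
grip_force: 25.0
```

Emit:
step_arm(plan=[{"dx": 0,"dy": 0,"dz": 0.2,"rx": 0,"ry": 0,"rz": 0,"claw": 1},{"dx": 0,"dy": 0,"dz": 0.3,"rx": 0,"ry": 0,"rz": 0,"claw": 1},{"dx": 0,"dy": 0,"dz": 0.3,"rx": 0,"ry": 0,"rz": 0,"claw": 1},{"dx": 0,"dy": 0,"dz": 0.3,"rx": 0,"ry": 0,"rz": 0,"claw": 1},{"dx": 0,"dy": 0,"dz": 0.12,"rx": 0,"ry": 0,"rz": 0,"claw": 1},{"dx": 0,"dy": 0,"dz": 0.06,"rx": 0,"ry": 0,"rz": 0,"claw": 1},{"dx": 0,"dy": 0,"dz": 0.04,"rx": 0,"ry": 0,"rz": 0,"claw": 1},{"dx": 0,"dy": 0,"dz": 0,"rx": 0,"ry": 0,"rz": 0,"claw": 1},{"dx": 0,"dy": 0,"dz": 0,"rx": 0,"ry": 0,"rz": 0,"claw": 1}])

```text
time_s: 24.25
ee_pos: [0.4454, 0.1484, 0.0554]
eef_rot: [3.141, 0.001, 3.14]
force: [0.8, 0.1, -0.8]
grip_width: 0.0209
grip_force: 25.0
```

Emit:
step_arm(plan=[{"dx": 0,"dy": 0,"dz": 0.02,"rx": 0,"ry": 0,"rz": 0,"claw": 1},{"dx": 0,"dy": 0,"dz": 0.015,"rx": 0,"ry": 0,"rz": 0,"claw": 1},{"dx": 0,"dy": 0,"dz": 0.01,"rx": 0,"ry": 0,"rz": 0,"claw": 1},{"dx": 0,"dy": 0,"dz": 0,"rx": 0,"ry": 0,"rz": 0,"claw": 1}])

```text
time_s: 24.65
ee_pos: [0.4454, 0.1483, 0.0515]
eef_rot: [3.141, 0.001, 3.14]
force: [-8.5, -2.4, 22.3]
grip_width: 0.0211
grip_force: 25.0
```

Emit:
step_arm(plan=[{"dx": 0,"dy": 0,"dz": 0,"rx": 0,"ry": 0,"rz": 0,"claw": 0.4},{"dx": 0,"dy": 0,"dz": 0,"rx": 0,"ry": 0,"rz": 0,"claw": 0.4},{"dx": 0,"dy": 0,"dz": 0,"rx": 0,"ry": 0,"rz": 0,"claw": 0.4},{"dx": 0,"dy": 0,"dz": 0,"rx": 0,"ry": 0,"rz": 0,"claw": 0.4},{"dx": 0,"dy": 0,"dz": 0,"rx": 0,"ry": 0,"rz": 0,"claw": 0.4},{"dx": 0,"dy": 0,"dz": -0.2,"rx": 0,"ry": 0,"rz": 0,"claw": 0.4},{"dx": 0,"dy": 0,"dz": -0.45,"rx": 0,"ry": 0,"rz": 0,"claw": 0.4},{"dx": 0,"dy": 0,"dz": -0.45,"rx": 0,"ry": 0,"rz": 0,"claw": 0.4},{"dx": 0,"dy": 0,"dz": -0.45,"rx": 0,"ry": 0,"rz": 0,"claw": 0.4},{"dx": 0,"dy": 0,"dz": -0.45,"rx": 0,"ry": 0,"rz": 0,"claw": 0.4}])

```text
time_s: 25.65
ee_pos: [0.4446, 0.1481, 0.2519]
eef_rot: [3.142, 0.0, 3.14]
force: [0.8, -0.3, 0.8]
grip_width: 0.0562
grip_force: 0.0
```

Emit:
step_arm(plan=[{"dx": -0.186,"dy": -0.392,"dz": 0,"rx": 0,"ry": 0,"rz": 0,"claw": 0.4},{"dx": -0.186,"dy": -0.392,"dz": 0,"rx": 0,"ry": 0,"rz": 0,"claw": 0.4},{"dx": -0.186,"dy": -0.392,"dz": 0,"rx": 0,"ry": 0,"rz": 0,"claw": 0.4},{"dx": -0.186,"dy": -0.392,"dz": 0,"rx": 0,"ry": 0,"rz": 0,"claw": 0.4},{"dx": -0.186,"dy": -0.392,"dz": 0,"rx": 0,"ry": 0,"rz": 0,"claw": 0.4},{"dx": -0.186,"dy": -0.392,"dz": 0,"rx": 0,"ry": 0,"rz": 0,"claw": 0.4},{"dx": -0.186,"dy": -0.392,"dz": 0,"rx": 0,"ry": 0,"rz": 0,"claw": 0.4},{"dx": -0.186,"dy": -0.392,"dz": 0,"rx": 0,"ry": 0,"rz": 0,"claw": 0.4},{"dx": -0.186,"dy": -0.392,"dz": 0,"rx": 0,"ry": 0,"rz": 0,"claw": 0.4},{"dx": -0.186,"dy": -0.392,"dz": 0,"rx": 0,"ry": 0,"rz": 0,"claw": 0.4}])

```text
time_s: 26.65
ee_pos: [0.6308, -0.2457, 0.2497]
eef_rot: [3.141, -0.0, 3.14]
force: [-0.6, 0.0, 0.1]
grip_width: 0.056
grip_force: 0.0
```

Emit:
step_arm(plan=[{"dx": 0,"dy": 0,"dz": 0,"rx": 0,"ry": 0,"rz": 0,"claw": 0.4},{"dx": 0,"dy": 0,"dz": 0,"rx": 0,"ry": 0,"rz": 0,"claw": 0.4}])

```text
time_s: 26.85
ee_pos: [0.6302, -0.2445, 0.2488]
eef_rot: [3.141, -0.001, 3.139]
force: [0.3, 0.9, -0.1]
grip_width: 0.0565
grip_force: 0.0
```

```bash
python3 - <<'E'
from h import *
s=shot('wrist');save(s[0],'w6.png');fit(s,(.631,-.244));print(telemetry.get_obs()['ee_pos'])
s=shot('top');rim(s,(.628,.252))
E
```

```text
flange 4399 minc [ 0.6314 -0.2428  0.0416] hullfit [ 0.6312 -0.2428  0.0409] z 0.0894 knob 489 [ 0.6311 -0.2424] [0.021 0.021] 0.129
[ 0.63022297 -0.24360984  0.24950161]
rim 157 [0.6308 0.2526 0.0416] mean [0.6277 0.2525 0.0847]
```

View pics/w6.png

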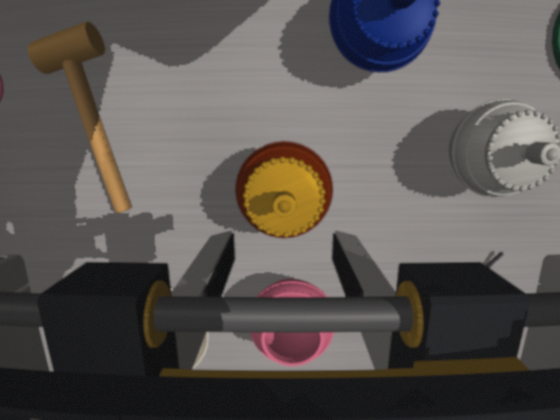

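Emit:
step_arm(plan=[{"dx": -0.005,"dy": 0.01,"dz": 0.3,"rx": 0,"ry": 0,"rz": 0,"claw": 0.4},{"dx": 0,"dy": 0,"dz": 0.35,"rx": 0,"ry": 0,"rz": 0,"claw": 0.4},{"dx": 0,"dy": 0,"dz": 0.35,"rx": 0,"ry": 0,"rz": 0,"claw": 0.4},{"dx": 0,"dy": 0,"dz": 0.24,"rx": 0,"ry": 0,"rz": 0,"claw": 0.4},{"dx": 0,"dy": 0,"dz": 0.1,"rx": 0,"ry": 0,"rz": 0,"claw": 0.4},{"dx": 0,"dy": 0,"dz": 0,"rx": 0,"ry": 0,"rz": 0,"claw": 0.4},{"dx": 0,"dy": 0,"dz": 0,"rx": 0,"ry": 0,"rz": 0,"claw": 0.4}])

```text
time_s: 27.65
ee_pos: [0.6315, -0.2428, 0.1178]
eef_rot: [-3.141, 0.002, 3.141]
force: [-0.2, 0.2, 0.0]
grip_width: 0.0564
grip_force: 0.0
```

Emit:
step_arm(plan=[{"dx": 0,"dy": 0,"dz": 0,"rx": 0,"ry": 0,"rz": 0,"claw": 1},{"dx": 0,"dy": 0,"dz": 0,"rx": 0,"ry": 0,"rz": 0,"claw": 1},{"dx": 0,"dy": 0,"dz": 0,"rx": 0,"ry": 0,"rz": 0,"claw": 1},{"dx": 0,"dy": 0,"dz": 0,"rx": 0,"ry": 0,"rz": 0,"claw": 1},{"dx": 0,"dy": 0,"dz": 0,"rx": 0,"ry": 0,"rz": 0,"claw": 1},{"dx": 0,"dy": 0,"dz": 0,"rx": 0,"ry": 0,"rz": 0,"claw": 1},{"dx": 0,"dy": 0,"dz": 0,"rx": 0,"ry": 0,"rz": 0,"claw": 1}])

```text
time_s: 28.35
ee_pos: [0.6309, -0.2431, 0.1161]
eef_rot: [-3.142, 0.0, 3.14]
force: [-0.6, -0.2, 1.4]
grip_width: 0.0215
grip_force: 25.0
```

Emit:
step_arm(plan=[{"dx": 0,"dy": 0,"dz": -0.08,"rx": 0,"ry": 0,"rz": 0,"claw": 1},{"dx": 0,"dy": 0,"dz": -0.17,"rx": 0,"ry": 0,"rz": 0,"claw": 1},{"dx": 0,"dy": 0,"dz": -0.25,"rx": 0,"ry": 0,"rz": 0,"claw": 1},{"dx": 0,"dy": 0.1,"dz": -0.3,"rx": 0,"ry": 0,"rz": 0,"claw": 1},{"dx": 0,"dy": 0.25,"dz": 0,"rx": 0,"ry": 0,"rz": 0,"claw": 1},{"dx": 0,"dy": 0.4,"dz": 0,"rx": 0,"ry": 0,"rz": 0,"claw": 1},{"dx": 0,"dy": 0.4,"dz": 0,"rx": 0,"ry": 0,"rz": 0,"claw": 1},{"dx": 0,"dy": 0.4,"dz": 0,"rx": 0,"ry": 0,"rz": 0,"claw": 1},{"dx": 0,"dy": 0.4,"dz": 0,"rx": 0,"ry": 0,"rz": 0,"claw": 1},{"dx": 0,"dy": 0.4,"dz": 0,"rx": 0,"ry": 0,"rz": 0,"claw": 1}])

```text
time_s: 29.35
ee_pos: [0.631, -0.0064, 0.1965]
eef_rot: [3.142, 0.0, 3.14]
force: [-1.0, -0.7, -0.6]
grip_width: 0.0217
grip_force: 25.0
```

Emit:
step_arm(plan=[{"dx": 0.01,"dy": 0.4,"dz": 0,"rx": 0,"ry": 0,"rz": 0,"claw": 1},{"dx": 0.01,"dy": 0.4,"dz": 0,"rx": 0,"ry": 0,"rz": 0,"claw": 1},{"dx": 0.01,"dy": 0.4,"dz": 0,"rx": 0,"ry": 0,"rz": 0,"claw": 1},{"dx": 0,"dy": 0.4,"dz": 0,"rx": 0,"ry": 0,"rz": 0,"claw": 1},{"dx": 0,"dy": 0.4,"dz": 0,"rx": 0,"ry": 0,"rz": 0,"claw": 1},{"dx": 0,"dy": 0.4,"dz": 0,"rx": 0,"ry": 0,"rz": 0,"claw": 1},{"dx": 0,"dy": 0.2,"dz": 0,"rx": 0,"ry": 0,"rz": 0,"claw": 1},{"dx": 0,"dy": 0,"dz": 0.2,"rx": 0,"ry": 0,"rz": 0,"claw": 1},{"dx": 0,"dy": 0,"dz": 0.25,"rx": 0,"ry": 0,"rz": 0,"claw": 1},{"dx": 0,"dy": 0,"dz": 0,"rx": 0,"ry": 0,"rz": 0,"claw": 1}])

```text
time_s: 30.35
ee_pos: [0.6274, 0.2512, 0.1477]
eef_rot: [-3.14, -0.005, 3.14]
force: [-0.1, -0.3, -1.6]
grip_width: 0.0212
grip_force: 25.0
```

Emit:
step_arm(plan=[{"dx": 0,"dy": 0,"dz": 0,"rx": 0,"ry": 0,"rz": 0,"claw": 1},{"dx": 0,"dy": 0,"dz": 0,"rx": 0,"ry": 0,"rz": 0,"claw": 1}])

```text
time_s: 30.55
ee_pos: [0.6292, 0.2518, 0.1528]
eef_rot: [3.141, 0.002, 3.14]
force: [-0.9, -0.4, -1.4]
grip_width: 0.0216
grip_force: 25.0
```

```bash
python3 - <<'E'
from h import *
s=shot('wrist');save(s[0],'w7.png');s=shot('top');rim(s,(.631,-.243))
E
```

```text
rim 144 [ 0.6311 -0.2413  0.0406] mean [ 0.6292 -0.2414  0.0845]
```

View pics/w7.png

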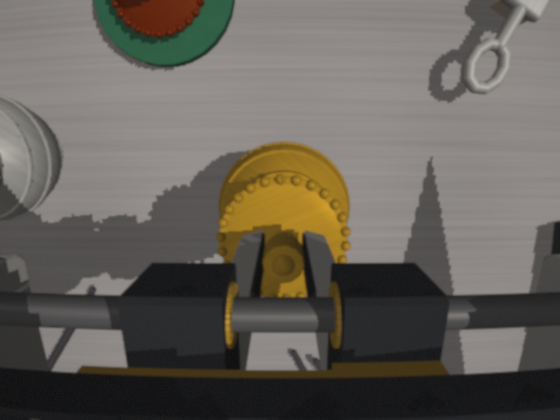

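Emit:
step_arm(plan=[{"dx": 0,"dy": 0,"dz": 0.12,"rx": 0,"ry": 0,"rz": 0,"claw": 1},{"dx": 0,"dy": 0,"dz": 0.1,"rx": 0,"ry": 0,"rz": 0,"claw": 1},{"dx": 0,"dy": 0,"dz": 0.06,"rx": 0,"ry": 0,"rz": 0,"claw": 1},{"dx": 0,"dy": 0,"dz": 0.03,"rx": 0,"ry": 0,"rz": 0,"claw": 1},{"dx": 0,"dy": 0,"dz": 0.02,"rx": 0,"ry": 0,"rz": 0,"claw": 1},{"dx": 0,"dy": 0,"dz": 0.015,"rx": 0,"ry": 0,"rz": 0,"claw": 1},{"dx": 0,"dy": 0,"dz": 0.01,"rx": 0,"ry": 0,"rz": 0,"claw": 1},{"dx": 0,"dy": 0,"dz": 0,"rx": 0,"ry": 0,"rz": 0,"claw": 1},{"dx": 0,"dy": 0,"dz": 0,"rx": 0,"ry": 0,"rz": 0,"claw": 1}])

```text
time_s: 31.55
ee_pos: [0.6288, 0.2521, 0.1161]
eef_rot: [3.141, 0.001, 3.14]
force: [-0.8, 0.0, 3.4]
grip_width: 0.0213
grip_force: 25.0
```

Emit:
step_arm(plan=[{"dx": 0,"dy": 0,"dz": 0.005,"rx": 0,"ry": 0,"rz": 0,"claw": 0.4},{"dx": 0,"dy": 0,"dz": 0,"rx": 0,"ry": 0,"rz": 0,"claw": 0.4},{"dx": 0,"dy": 0,"dz": 0,"rx": 0,"ry": 0,"rz": 0,"claw": 0.4},{"dx": 0,"dy": 0,"dz": 0,"rx": 0,"ry": 0,"rz": 0,"claw": 0.4},{"dx": 0,"dy": 0,"dz": 0,"rx": 0,"ry": 0,"rz": 0,"claw": 0.4},{"dx": 0,"dy": 0,"dz": -0.2,"rx": 0,"ry": 0,"rz": 0,"claw": 0.4},{"dx": 0,"dy": 0,"dz": -0.35,"rx": 0,"ry": 0,"rz": 0,"claw": 0.4},{"dx": 0,"dy": 0,"dz": -0.35,"rx": 0,"ry": 0,"rz": 0,"claw": 0.4}])

```text
time_s: 32.35
ee_pos: [0.6283, 0.2519, 0.2057]
eef_rot: [-3.141, -0.001, 3.14]
force: [0.4, 1.0, 0.5]
grip_width: 0.0562
grip_force: 0.0
```

Emit:
step_arm(plan=[{"dx": 0.3,"dy": -0.17,"dz": 0,"rx": 0,"ry": 0,"rz": 0,"claw": 0.4},{"dx": 0.4,"dy": -0.22,"dz": 0,"rx": 0,"ry": 0,"rz": 0,"claw": 0.4},{"dx": 0.4,"dy": -0.22,"dz": 0,"rx": 0,"ry": 0,"rz": 0,"claw": 0.4},{"dx": 0.4,"dy": -0.22,"dz": 0,"rx": 0,"ry": 0,"rz": 0,"claw": 0.4},{"dx": 0.334,"dy": -0.208,"dz": 0,"rx": 0,"ry": 0,"rz": 0,"claw": 0.4},{"dx": 0,"dy": 0,"dz": 0.3,"rx": 0,"ry": 0,"rz": 0,"claw": 0.4},{"dx": 0,"dy": 0,"dz": 0.4,"rx": 0,"ry": 0,"rz": 0,"claw": 0.4},{"dx": 0,"dy": 0,"dz": 0.2,"rx": 0,"ry": 0,"rz": 0,"claw": 0.4},{"dx": 0,"dy": 0,"dz": 0,"rx": 0,"ry": 0,"rz": 0,"claw": 0.4},{"dx": 0,"dy": 0,"dz": 0,"rx": 0,"ry": 0,"rz": 0,"claw": 0.4}])

```text
time_s: 33.35
ee_pos: [0.4454, 0.1486, 0.1157]
eef_rot: [3.141, 0.0, 3.14]
force: [-0.1, -0.1, 0.2]
grip_width: 0.0567
grip_force: 0.0
```

```bash
python3 - <<'E'
from h import *
s=shot('wrist');save(s[0],'w8.png');fit(s,(.4456,.148),.0235);print(telemetry.get_obs()['ee_pos'])
E
```

```text
flange 6853 minc [0.4453 0.1495 0.0586] hullfit [0.445  0.1493 0.0571] z 0.0245 knob 830 [0.4447 0.1493] [0.021 0.021] 0.064
[0.44570713 0.14863428 0.11622527]
```

Knob at (0.445, 0.149), top at 0.064 as expected; descend and grasp.

Emit:
step_arm(plan=[{"dx": 0,"dy": 0,"dz": 0.25,"rx": 0,"ry": 0,"rz": 0,"claw": 0.4},{"dx": 0,"dy": 0,"dz": 0.25,"rx": 0,"ry": 0,"rz": 0,"claw": 0.4},{"dx": 0,"dy": 0,"dz": 0.14,"rx": 0,"ry": 0,"rz": 0,"claw": 0.4},{"dx": 0,"dy": 0,"dz": 0,"rx": 0,"ry": 0,"rz": 0,"claw": 0.4},{"dx": 0,"dy": 0,"dz": 0,"rx": 0,"ry": 0,"rz": 0,"claw": 0.4}])

```text
time_s: 33.9
ee_pos: [0.4458, 0.1486, 0.0523]
eef_rot: [3.141, 0.002, 3.14]
force: [-0.4, 0.4, -0.1]
grip_width: 0.0562
grip_force: 0.0
```

Emit:
step_arm(plan=[{"dx": 0,"dy": 0,"dz": 0,"rx": 0,"ry": 0,"rz": 0,"claw": 1},{"dx": 0,"dy": 0,"dz": 0,"rx": 0,"ry": 0,"rz": 0,"claw": 1},{"dx": 0,"dy": 0,"dz": 0,"rx": 0,"ry": 0,"rz": 0,"claw": 1},{"dx": 0,"dy": 0,"dz": 0,"rx": 0,"ry": 0,"rz": 0,"claw": 1},{"dx": 0,"dy": 0,"dz": 0,"rx": 0,"ry": 0,"rz": 0,"claw": 1},{"dx": 0,"dy": 0,"dz": 0,"rx": 0,"ry": 0,"rz": 0,"claw": 1},{"dx": 0,"dy": 0,"dz": 0,"rx": 0,"ry": 0,"rz": 0,"claw": 1}])

```text
time_s: 34.6
ee_pos: [0.4451, 0.1485, 0.0511]
eef_rot: [3.142, 0.0, 3.14]
force: [-0.7, -0.7, 3.3]
grip_width: 0.0216
grip_force: 25.0
```

Emit:
step_arm(plan=[{"dx": 0,"dy": 0,"dz": -0.1,"rx": 0,"ry": 0,"rz": 0,"claw": 1},{"dx": 0,"dy": 0,"dz": -0.25,"rx": 0,"ry": 0,"rz": 0,"claw": 1},{"dx": 0,"dy": 0,"dz": -0.35,"rx": 0,"ry": 0,"rz": 0,"claw": 1},{"dx": 0,"dy": 0,"dz": -0.4,"rx": 0,"ry": 0,"rz": 0,"claw": 1},{"dx": 0,"dy": 0,"dz": -0.35,"rx": 0,"ry": 0,"rz": 0,"claw": 1},{"dx": -0.1,"dy": -0.2,"dz": 0,"rx": 0,"ry": 0,"rz": 0,"claw": 1},{"dx": -0.17,"dy": -0.36,"dz": 0,"rx": 0,"ry": 0,"rz": 0,"claw": 1},{"dx": -0.17,"dy": -0.36,"dz": 0,"rx": 0,"ry": 0,"rz": 0,"claw": 1},{"dx": -0.17,"dy": -0.36,"dz": 0,"rx": 0,"ry": 0,"rz": 0,"claw": 1},{"dx": -0.17,"dy": -0.36,"dz": 0,"rx": 0,"ry": 0,"rz": 0,"claw": 1}])

```text
time_s: 35.6
ee_pos: [0.5231, -0.0172, 0.1966]
eef_rot: [3.142, 0.0, 3.14]
force: [0.4, 0.3, -1.1]
grip_width: 0.0216
grip_force: 25.0
```

Emit:
step_arm(plan=[{"dx": -0.17,"dy": -0.36,"dz": 0,"rx": 0,"ry": 0,"rz": 0,"claw": 1},{"dx": -0.17,"dy": -0.36,"dz": 0,"rx": 0,"ry": 0,"rz": 0,"claw": 1},{"dx": -0.17,"dy": -0.36,"dz": 0,"rx": 0,"ry": 0,"rz": 0,"claw": 1},{"dx": -0.17,"dy": -0.36,"dz": 0,"rx": 0,"ry": 0,"rz": 0,"claw": 1},{"dx": -0.17,"dy": -0.36,"dz": 0,"rx": 0,"ry": 0,"rz": 0,"claw": 1},{"dx": -0.17,"dy": -0.36,"dz": 0,"rx": 0,"ry": 0,"rz": 0,"claw": 1},{"dx": -0.054,"dy": -0.11,"dz": 0,"rx": 0,"ry": 0,"rz": 0,"claw": 1},{"dx": 0,"dy": 0,"dz": 0.2,"rx": 0,"ry": 0,"rz": 0,"claw": 1},{"dx": 0,"dy": 0,"dz": 0.2,"rx": 0,"ry": 0,"rz": 0,"claw": 1},{"dx": 0,"dy": 0,"dz": 0.05,"rx": 0,"ry": 0,"rz": 0,"claw": 1}])

```text
time_s: 36.6
ee_pos: [0.629, -0.2425, 0.1488]
eef_rot: [3.14, -0.004, 3.14]
force: [-0.5, -1.1, -1.8]
grip_width: 0.0216
grip_force: 25.0
```

Emit:
step_arm(plan=[{"dx": 0,"dy": 0,"dz": 0,"rx": 0,"ry": 0,"rz": 0,"claw": 1},{"dx": 0,"dy": 0,"dz": 0,"rx": 0,"ry": 0,"rz": 0,"claw": 1}])

```text
time_s: 36.8
ee_pos: [0.6303, -0.2429, 0.1523]
eef_rot: [-3.141, 0.001, 3.14]
force: [-0.3, 0.6, -0.9]
grip_width: 0.0217
grip_force: 25.0
```

```bash
python3 - <<'E'
from h import *
s=shot('wrist');save(s[0],'w9.png')
E
```

```text
(no output)
```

View pics/w9.png

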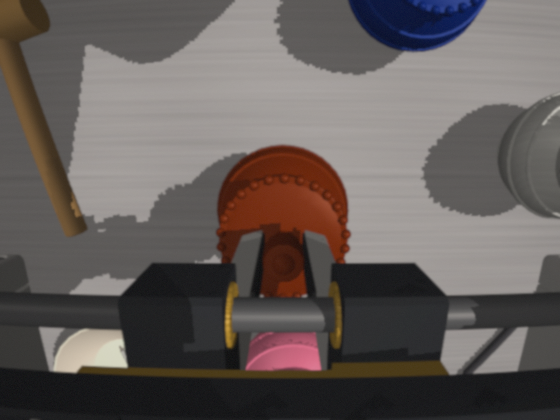

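The copper cover is centred over the copper jar (both at column ~284); lower it.

Emit:
step_arm(plan=[{"dx": 0,"dy": 0,"dz": 0.12,"rx": 0,"ry": 0,"rz": 0,"claw": 1},{"dx": 0,"dy": 0,"dz": 0.1,"rx": 0,"ry": 0,"rz": 0,"claw": 1},{"dx": 0,"dy": 0,"dz": 0.06,"rx": 0,"ry": 0,"rz": 0,"claw": 1},{"dx": 0,"dy": 0,"dz": 0.03,"rx": 0,"ry": 0,"rz": 0,"claw": 1},{"dx": 0,"dy": 0,"dz": 0.02,"rx": 0,"ry": 0,"rz": 0,"claw": 1},{"dx": 0,"dy": 0,"dz": 0.015,"rx": 0,"ry": 0,"rz": 0,"claw": 1},{"dx": 0,"dy": 0,"dz": 0.01,"rx": 0,"ry": 0,"rz": 0,"claw": 1},{"dx": 0,"dy": 0,"dz": 0,"rx": 0,"ry": 0,"rz": 0,"claw": 1},{"dx": 0,"dy": 0,"dz": 0,"rx": 0,"ry": 0,"rz": 0,"claw": 1}])

```text
time_s: 37.75
ee_pos: [0.6301, -0.2429, 0.1161]
eef_rot: [-3.141, 0.001, 3.14]
force: [-1.3, 0.5, 4.4]
grip_width: 0.0213
grip_force: 25.0
```

Contact at the seated height; release, retreat up and back, and check all four.

Emit:
step_arm(plan=[{"dx": 0,"dy": 0,"dz": 0.005,"rx": 0,"ry": 0,"rz": 0,"claw": 0.4},{"dx": 0,"dy": 0,"dz": 0,"rx": 0,"ry": 0,"rz": 0,"claw": 0.4},{"dx": 0,"dy": 0,"dz": 0,"rx": 0,"ry": 0,"rz": 0,"claw": 0.4},{"dx": 0,"dy": 0,"dz": 0,"rx": 0,"ry": 0,"rz": 0,"claw": 0.4},{"dx": 0,"dy": 0,"dz": 0,"rx": 0,"ry": 0,"rz": 0,"claw": 0.4},{"dx": 0,"dy": 0,"dz": -0.2,"rx": 0,"ry": 0,"rz": 0,"claw": 0.4},{"dx": 0,"dy": 0,"dz": -0.4,"rx": 0,"ry": 0,"rz": 0,"claw": 0.4},{"dx": 0,"dy": 0,"dz": -0.4,"rx": 0,"ry": 0,"rz": 0,"claw": 0.4},{"dx": 0,"dy": 0,"dz": -0.4,"rx": 0,"ry": 0,"rz": 0,"claw": 0.4},{"dx": 0,"dy": 0,"dz": -0.4,"rx": 0,"ry": 0,"rz": 0,"claw": 0.4}])

```text
time_s: 38.75
ee_pos: [0.6297, -0.2427, 0.2967]
eef_rot: [-3.142, 0.0, 3.14]
force: [0.1, 0.5, 0.8]
grip_width: 0.0564
grip_force: 0.0
```

Emit:
step_arm(plan=[{"dx": 0.3,"dy": 0.2,"dz": 0,"rx": 0,"ry": 0,"rz": 0,"claw": 0.4},{"dx": 0.35,"dy": 0.3,"dz": 0,"rx": 0,"ry": 0,"rz": 0,"claw": 0.4},{"dx": 0.35,"dy": 0.3,"dz": 0,"rx": 0,"ry": 0,"rz": 0,"claw": 0.4},{"dx": 0.35,"dy": 0.3,"dz": 0,"rx": 0,"ry": 0,"rz": 0,"claw": 0.4},{"dx": 0.35,"dy": 0.3,"dz": 0,"rx": 0,"ry": 0,"rz": 0,"claw": 0.4},{"dx": 0.35,"dy": 0.3,"dz": 0,"rx": 0,"ry": 0,"rz": 0,"claw": 0.4},{"dx": 0.2,"dy": 0.3,"dz": 0,"rx": 0,"ry": 0,"rz": 0,"claw": 0.4},{"dx": 0,"dy": 0,"dz": 0,"rx": 0,"ry": 0,"rz": 0,"claw": 0.4},{"dx": 0,"dy": 0,"dz": 0,"rx": 0,"ry": 0,"rz": 0,"claw": 0.4}])

```text
time_s: 39.65
ee_pos: [0.4052, -0.0423, 0.2955]
eef_rot: [-3.141, 0.001, 3.141]
force: [0.4, -0.4, 0.2]
grip_width: 0.0563
grip_force: 0.0
```

```bash
python3 - <<'E'
from h import *
G={'silver':(.583,.001),'gilt':(.628,.252),'copper':(.631,-.243),'blue':(.449,-.141)}
for c in ['top','side']:
    s=shot(c)
    if c=='side': cv2.imwrite('pics/s10.png',cv2.resize(s[0]['img'][120:300,150:350,::-1],(800,720))[:600])
    for n,g in G.items():
        print(c,n,end=' ')
        try: fit(s,g)
        except Exception as e: print(e)
E
```

```text
top silver flange 526 minc [0.5824 0.0038 0.0427] hullfit [0.5825 0.0027 0.0406] z 0.0915 knob 48 [0.5824 0.0013] [0.021 0.02 ] 0.1305
top gilt flange 474 minc [0.63   0.2533 0.0422] hullfit [0.6298 0.2527 0.0402] z 0.0916 knob 56 [0.6286 0.2514] [0.021 0.021] 0.1312
top copper flange 502 minc [ 0.6297 -0.2425  0.0414] hullfit [ 0.6298 -0.243   0.0404] z 0.0912 knob 50 [ 0.6297 -0.2424] [0.021 0.021] 0.1323
top blue flange 426 minc [ 0.449  -0.1403  0.0418] hullfit [ 0.4493 -0.1412  0.0405] z 0.0912 knob 46 [ 0.4477 -0.1396] [0.019 0.02 ] 0.1311
side silver flange 278 minc [0.584  0.0007 0.042 ] hullfit [5.841e-01 2.000e-04 4.080e-02] z 0.0898 knob 41 [ 0.5841 -0.0017] [0.019 0.021] 0.1318
side gilt flange 207 minc [0.6315 0.2501 0.0437] hullfit [0.6309 0.2514 0.0408] z 0.0904 knob 35 [0.6305 0.2509] [0.02  0.023] 0.134
side copper flange 363 minc [ 0.6322 -0.2441  0.0425] hullfit [ 0.6318 -0.244   0.041 ] z 0.0896 knob 55 [ 0.6313 -0.2445] [0.022 0.023] 0.1294
side blue flange 343 minc [ 0.4501 -0.1422  0.0424] hullfit [ 0.4502 -0.1419  0.0405] z 0.0896 knob 53 [ 0.4501 -0.1417] [0.021 0.022] 0.1294
```

View pics/s10.png

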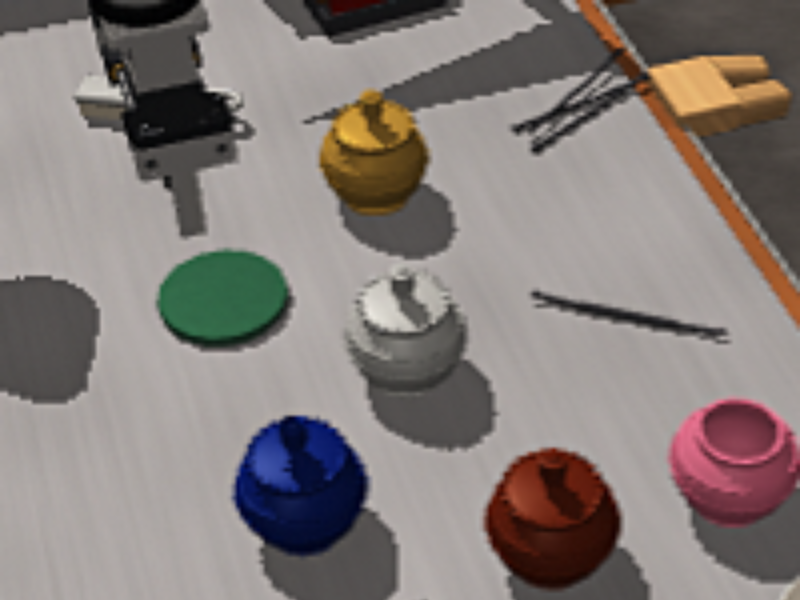

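All four jars wear a level cover of their own finish: gilt (373,150), silver (405,330), blue (300,485), copper (553,515). The felt pad is empty and the arm is clear.

```bash
python3 -c "
from station import hand_in
print(hand_in())"
```

```text
the job is handed in; nothing more can be done
None
```

All four covers are seated on the jars of their own finish, confirmed in the final top and side views, and the job was handed in at about 40 s of the 136 s allowed; the judge's verdict was not shown.

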